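# Lock the refractor's measuring head for moving

## Robot

A 7-joint arm with a two-finger parallel gripper is mounted at the origin on the work surface. World frame = base frame: x ahead of the robot, y to its left, z up, the work surface at z = 0. Lengths are in m, angles in rad, forces in N, time in s.
With the tool pointing down it reaches from about 0.425 to 0.95 m from the base axis. Payload 4.7 kg.
Tool frame: the origin (TCP) lies midway between the tips of the shut fingers; the grasp point (between the pads) lies 19 mm behind it; z points along the fingers, x is the direction in which the jaws open and shut, and the axes are right-handed (so a half turn about z gives the same grasp; the last joint's range is limited). The gripper opens to 87 mm and grips with 3 to 60 N. Pads are 19 mm wide; open, the fingers measure 117 mm over their backs; the gripper's body (75 mm by 190 mm) begins 51 mm behind the grasp point.
Start: joints at [1.172, 0.469, -0.049, 1.532, 0.024, 1.141, -0.082], TCP at [0.244, -0.629, 0.223] pointing down, gripper open.
Joint ranges: [-2.59, 2.59], [-0.33, 1.99], [-1.39, 1.29], [0.1, 2.45], [-1.04, 4.18], [0.21, 1.99], [-2.66, 2.66]. Speed limits (rad/s): [2.57, 2.57, 3.14, 3.14, 3.14, 3.14, 3.14].

## Interface

Orientations are given as a unit quaternion [x, y, z, w].
In Python, from workcell import status, eyes, ticket gives the robot as it stands.
- The arm moves only by the tool move_arm, never from a script. Its argument "series" is a list that holds one entry, the list of rows, each a list of 7 numbers: the gripper command: -1 is fully open, 1 is shut, values between are in proportion, then the shift along the tool's x, y, z in units of 30 mm (1.0 is 30 mm), then the turn, a rotation vector about the tool's x, y, z in units of 5 degrees (1.0 is 5 degrees). A call has 1 to 5 rows; each row shifts and turns the pose as measured when the row begins, along the tool's axes as they then stand; what a row does not reach is not made up. A row lasts 1/12 s, in which the tool goes at most 41.7 mm and 7.16 degrees, less where a joint would pass 70% of its speed; a pose out of reach is approached as far as the arm can. A call is refused whole if a number of a shift passes 1 or a number of a turn 1, either way. A call with a gripper value outside its range is refused whole. The fingers move at their own pace and stop on an object; "force" is the grip in N (left out, the last holds). Time passes only in rows, so rows that do not move let the fingers close. It gives the time, the measured TCP pose, the force and the opening at its end, in the units of the state.
- status.get_state(): the state, without advancing time (a new reading comes with each control period).
- eyes.grab_frame(name): name is "side" or "top"; returns the picture (384x512x3 uint8, red, green, blue); there is no depth.
- eyes.calibration(name): a dict with "fx", "fy", "cx", "cy" (pixels), "world_from_camera" (4x4, takes a point from camera to world coordinates). Camera axes: x right, y down, z forward; pixel columns grow to the right and rows downward; lengths in m; the calibration is good to about 2 mm. A picture is of the moment at which its call begins. calibration takes no time and is no camera call.
- ticket.sign_off(): hands the job in, once; it reports no verdict.
The state is a dict: "t": time; "joints": joint angles; "qvel": joint speeds; "tau": joint torques, N m; "tcp_pos": TCP position; "tool_rot": TCP orientation; "contact_force": force on the tool from outside, world axes, zero at the start; "wrist_torque": the same for the moment, N m; "gripper_width": opening from 0.0 (shut) to 1.0 (fully open).
Only numpy, scipy, OpenCV 4.12 (cv2) and the standard library are available. Lean on these libraries where they do the work, as an engineer would, in place of code of your own. Each camera call takes 0.05 s, during which the arm holds its last target.

## Task

Take the blue-handled square driver from its stand, set it square in the lock screw on the sloping deck of the eye refractor until its tip is fully in the recess, and only then turn the screw clockwise, the driver in line with it, until it just comes up tight, fully home. Press and tighten gently and let only the driver touch the refractor; then put the driver back upright in the same hole of the stand, let go, and leave everything else where it is.

Things in the scene. Friction and masses are not known exactly. Their poses are not given: they have to be found in the camera images.
- refractor: Ivory eye refractor fixed on the table, 250 mm wide (its x), 540 mm long (its y); origin on the table under the lock screw, z up. Its deck slopes 12 degrees down towards -y and is 91 mm above the table at the screw. The measuring head, 425 mm high, begins 118 mm from the screw towards +y; a black joystick, 85 mm high, stands 115 mm towards +x and 45 mm towards +y of it.
- screw_top (a point): Centre of the top face of the lock screw's steel head (28 mm across, 14 mm high, orange ring round it). z points out along the screw's axis, 12 degrees off vertical. A square recess 11 mm wide and 11 mm deep is in the top. This frame goes in and out with the screw but does not turn with it: how far round the square is turned is not given and must be seen or felt.
- screw_lift (a joint): How far the lock screw has gone in along its axis, m: -0.0005 to 0.0005 at the start; grows as it is turned clockwise seen from above (8 mm a full turn, a little under half a turn in all). Turning takes about 0.06 N m; at 0.0036 it is home and comes up tight, the twist climbing past 0.1 N m: stop there, or it is overtightened.
- driver: The blue-handled square driver, 145 mm long, about 0.15 kg; origin at the centre of its tip's end, z along the shaft towards the handle. The tip is 9.5 mm square for the first 20 mm, drawn in to 6 mm over the last 3 mm; its flats are parallel to the body's x and y axes, as are those of the handle. Shaft 9 mm across; handle 28 mm square, from 70 to 145 mm above the tip's end.
- driver_grip (a point): Centre of the blue handle, 107.5 mm from the tip's end; axes as those of the driver.
- driver_tip (a point): Centre of the end of the driver's tip; axes as those of the driver.
- stand: Grey driver stand, fixed, 250 (its x) by 70 by 78 mm high, origin under its centre. Three square holes 17 mm wide, right through, 80 mm apart along its x; in each hangs a driver, tip down, its handle resting on the stand's top. Which hole is which driver's varies.
- driver_yellow: Driver with a round yellow handle 27 mm across in the stand, not to be moved; origin at its tip.
- driver_grey: Driver with a round grey handle 27 mm across in the stand, not to be moved; origin at its tip.
- eye_drops: Small white bottle, 28 mm across and 70 mm high, standing; origin under its centre.
- occluder: Black flat eye paddle lying on the table, 60 mm disc with a 95 mm handle, 5 mm thick; origin under the disc.
- penlight: Aluminium penlight lying on the table, 120 mm long, 12 mm thick; origin under its middle.

How it is judged:
On the way, in this order (a step that is already met when the one before it is completed fails the run):
1. the driver's tip is at least 8 mm down the screw's recess and in line with the screw (within 0.1 rad), the screw not yet turned (moved less than 0.4 mm) (z of driver_tip in the frame of screw_top below -0.008 m and angle between the z axis of driver and the z axis of screw_top, either way round below 0.1 rad and distance of screw_top from where it was at the start of the episode below 0.0004 m), for 0.2 s.
2. the screw is turned home (lift over 3.1 mm of 3.6 mm) (value of joint screw_lift above 0.0031 m), for 0.2 s.
At the end, for the whole second after the job is handed in: the lock screw is home (lift over 3.1 mm) and the blue driver hangs at rest and released in the hole it came from, its tip within 15 mm of where it was, upright within 0.12 rad (value of joint screw_lift above 0.0031 m and distance of driver_tip from where it was at the start of the episode below 0.015 m and angle between driver's own z axis and vertical below 0.12 rad and linear speed of driver below 0.02 m/s); the robot touches nothing.
It fails at once if the driver is pressed or twisted against the refractor with more than 50 N (all its contacts added up) (contact force between driver and refractor above 50 N).
It fails at once if the screw is turned with the driver more than 0.14 rad out of line with it (contact force between driver and refractor above 4 N and angle between the z axis of driver and the z axis of screw_top, either way round above 0.14 rad and distance of screw_top from where it was at the start of the episode above 0.0004 m).
It fails at once if the fingers touch the refractor (contact force between the fingers and refractor above 3 N).
It fails at once if the arm touches the refractor (contact force between the arm and refractor above 3 N).
It fails at once if another driver, the bottle, the paddle or the penlight is moved more than 25 mm (distance of any of driver_yellow, driver_grey, eye_drops, occluder, penlight from where it was at the start of the episode above 0.025 m).
It also fails if it takes over 69 s, if anything falls off the work surface, if the arm or the gripper's body presses on something with over 40 N, if the wrist force passes 120 N, or if a joint passes its speed limit or range.

## Working session

There is one attempt and no reset: what is moved stays moved. The work goes in short steps, Python scripts to look and compute and a tool call to move; the robot and the scene stay as the last step left them, time stands still between calls to the robot, and variables do not carry over. Pictures are saved under pics/ and viewed, and the job is handed in when it is done.

Besides the shell and the picture viewer there is one more tool, called after ">>>" as name(argument=value, ...) on one line, values as JSON. move_arm: Moves the arm, as the interface text tells. Its arguments: {"type":"object","properties":{"series":{"type":"array","items":{"type":"array","items":{"type":"array","items":{"type":"number"}}}},"force":{"type":"number"}},"required":["series"]}

```bash
ls; mkdir -p pics; python3 - <<'E'
from workcell import status, eyes
import cv2, json
print(status.get_state())
for n in ("side","top"):
    im=eyes.grab_frame(n); cv2.imwrite(f"pics/{n}0.png",im[:,:,::-1]); print(n,eyes.calibration(n))
E
```

```text
pics
{'t': 0.0, 'joints': array([ 1.17208422,  0.46943023, -0.04857636,  1.53370043,  0.02408977,
        1.14101348, -0.08230179]), 'qvel': array([ 0.0010694 ,  0.00096297,  0.00265753, -0.00020317,  0.00058583,
        0.00013566,  0.00042324]), 'tau': array([-4.05050287e-04, -5.07974446e+01, -8.11577425e-02, -2.36151230e+01,
       -6.14373526e-02,  3.78712371e-02,  1.77108795e-04]), 'tcp_pos': array([ 0.24375268, -0.62879779,  0.22150419]), 'tool_rot': array([ 8.25059830e-01, -5.65044520e-01, -8.31108988e-04, -5.25194833e-04]), 'contact_force': array([-0.39492846, -0.98070793, -0.04832314]), 'wrist_torque': array([ 0.02705515, -0.02272141,  0.00234607]), 'gripper_width': 0.9977345077549049}
side {'fx': 475.183000117256, 'fy': 475.183000117256, 'cx': 249.8071809983965, 'cy': 185.51056282653877, 'world_from_camera': array([[ 0.97371407, -0.14431684,  0.17622023,  0.42755936],
       [-0.22775618, -0.6072641 ,  0.76115533, -0.7840094 ],
       [-0.00283531, -0.7812829 , -0.62417064,  0.61885856],
       [ 0.        ,  0.        ,  0.        ,  1.        ]])}
top {'fx': 470.93572877353637, 'fy': 470.93572877353637, 'cx': 261.2420528246002, 'cy': 186.85599540054403, 'world_from_camera': array([[-0.0216434 , -0.99523371,  0.09508644,  0.48304009],
       [-0.99976487,  0.02141896, -0.00338056, -0.13130656],
       [ 0.00132779, -0.09513725, -0.99546328,  1.04498931],
       [ 0.        ,  0.        ,  0.        ,  1.        ]])}
```

View pics/side0.png

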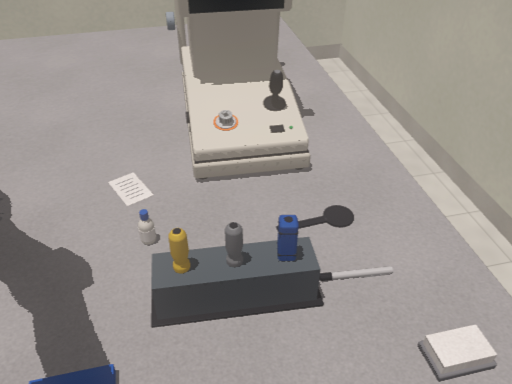

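View pics/top0.png

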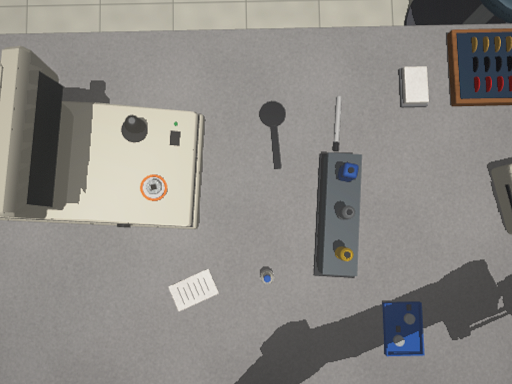

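The side view shows the blue driver at about (288,238) and the screw at (226,120). In the top view the blue driver is at (349,171) and the screw at (154,187). I'll enlarge both.

```bash
python3 - <<'E'
import cv2
s=cv2.imread("pics/side0.png");t=cv2.imread("pics/top0.png")
def c(im,x,y,w,h,k,n): cv2.imwrite(f"pics/{n}.png",cv2.resize(im[y:y+h,x:x+w],None,fx=k,fy=k,interpolation=cv2.INTER_CUBIC))
c(t,130,165,50,45,12,"ct_screw");c(t,312,145,55,140,4,"ct_stand")
c(s,205,100,45,40,12,"cs_screw");c(s,145,205,185,115,4,"cs_stand")
c(t,330,155,40,35,14,"ct_blue")
E
```

```text
(no output)
```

View pics/ct_screw.png

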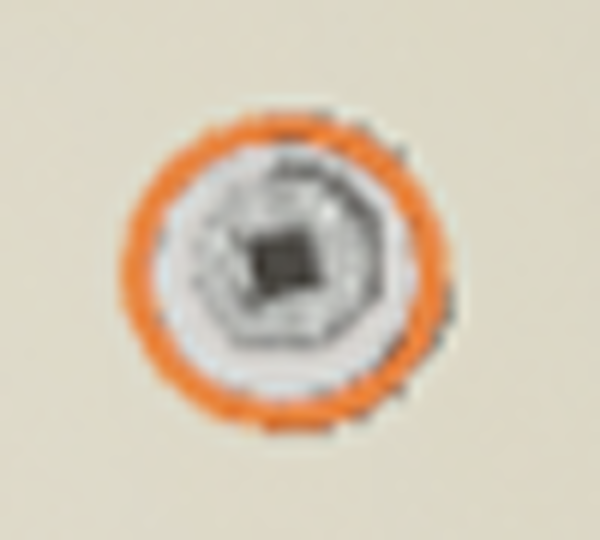

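View pics/cs_screw.png

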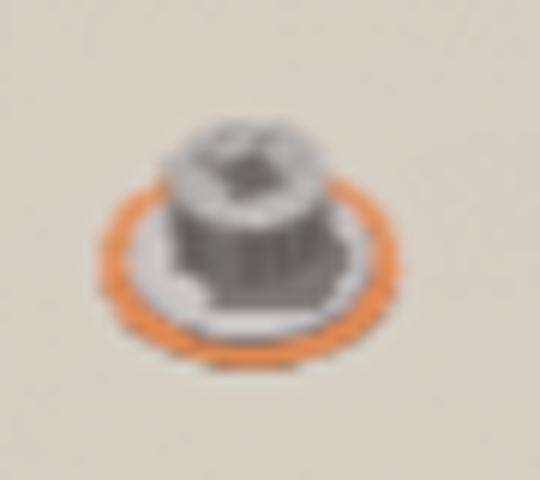

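View pics/ct_stand.png

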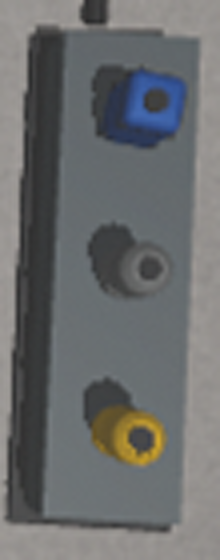

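View pics/cs_stand.png

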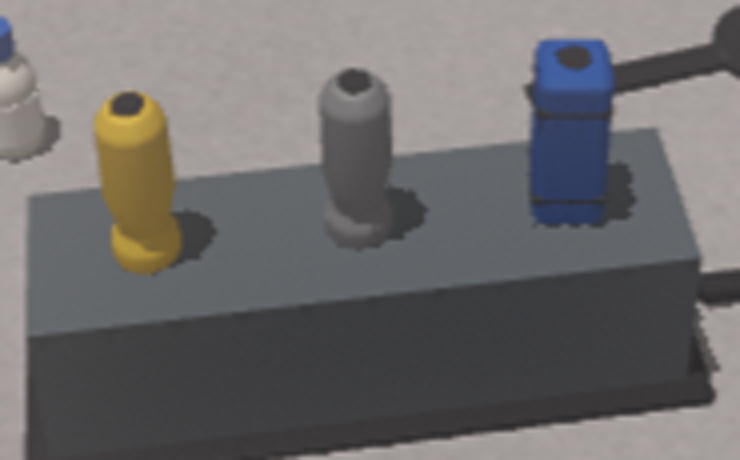

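View pics/ct_blue.png

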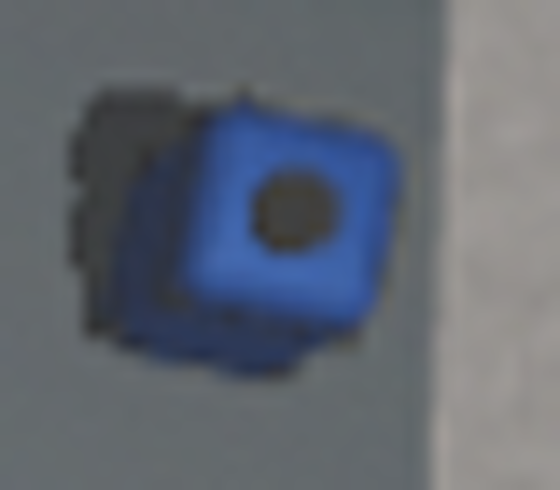

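```bash
cat > h.py <<'E'
import numpy as np, cv2
from scipy.spatial.transform import Rotation as R
from workcell import status, eyes
CAL={n:eyes.calibration(n) for n in ("side","top")}
def proj(n,P):
    c=CAL[n];T=np.linalg.inv(c["world_from_camera"]);P=np.atleast_2d(P)
    q=P@T[:3,:3].T+T[:3,3]
    return np.c_[c["fx"]*q[:,0]/q[:,2]+c["cx"],c["fy"]*q[:,1]/q[:,2]+c["cy"]]
def ray(n,p):
    c=CAL[n];W=c["world_from_camera"]
    d=W[:3,:3]@np.array([(p[0]-c["cx"])/c["fx"],(p[1]-c["cy"])/c["fy"],1]);return W[:3,3],d/np.linalg.norm(d)
def atz(n,p,z):
    o,d=ray(n,p);return o+d*(z-o[2])/d[2]
def tri(ps,pt):
    A=np.zeros((3,3));b=np.zeros(3);L=[]
    for n,p in(("side",ps),("top",pt)):
        o,d=ray(n,p);M=np.eye(3)-np.outer(d,d);A+=M;b+=M@o;L.append((o,d))
    X=np.linalg.solve(A,b)
    return X,[np.linalg.norm((np.eye(3)-np.outer(d,d))@(X-o))*1e3 for o,d in L]
def cz(p,x0,y0,k): return ((p[0]+.5)/k-.5+x0,(p[1]+.5)/k-.5+y0)
def grab(n,name):
    im=eyes.grab_frame(n)[:,:,::-1].copy();cv2.imwrite(f"pics/{name}.png",im);return im
def crop(im,x,y,w,h,k,name): cv2.imwrite(f"pics/{name}.png",cv2.resize(im[y:y+h,x:x+w],None,fx=k,fy=k,interpolation=cv2.INTER_CUBIC))
def st():
    s=status.get_state();return s
def overlay(im,n,lines,x,y,w,h,k,name):
    o=cv2.resize(im[y:y+h,x:x+w],None,fx=k,fy=k,interpolation=cv2.INTER_CUBIC)
    for P,col in lines:
        q=proj(n,P);q=np.c_[(q[:,0]-x+.5)*k-.5,(q[:,1]-y+.5)*k-.5]
        cv2.polylines(o,[np.round(q*8).astype(np.int32)],True,col,1,cv2.LINE_AA,3)
    cv2.imwrite(f"pics/{name}.png",o)
E
python3 - <<'E'
from h import *
np.set_printoptions(precision=4,suppress=True)
sc_t=cz((283,258),130,165,12); sc_s=cz((248,174),205,100,12)
print("screw",tri(sc_s,sc_t), atz("top",sc_t,.1047),atz("side",sc_s,.1047))
# handle top
bt=cz((295,210),330,155,14); bs=cz((574,57),145,205,4)
print("blue",tri(bs,bt),atz("top",bt,.153),atz("side",bs,.153))
yt=cz((142,438),312,145,4);ys=cz((128,103),145,205,4)
print("yel",tri(ys,yt))
gt=cz((151,267),312,145,4);gs=cz((354,80),145,205,4)
print("grey",tri(gs,gt))
E
```

```text
screw (array([0.5768, 0.0807, 0.1121]), [np.float64(1.6185169802145718), np.float64(1.6185169802145323)]) [0.5792 0.0822 0.1047] [0.5773 0.0933 0.1047]
blue (array([ 0.5963, -0.3052,  0.1543]), [np.float64(1.3716374512262517), np.float64(1.3716374512263714)]) [ 0.5978 -0.3057  0.153 ] [ 0.5953 -0.3038  0.153 ]
yel (array([ 0.437 , -0.2924,  0.1547]), [np.float64(1.0260582419219466), np.float64(1.0260582419219275)])
grey (array([ 0.5166, -0.2996,  0.1551]), [np.float64(1.3496172737045071), np.float64(1.3496172737044956)])
```

```bash
python3 - <<'E'
from h import *
s=cv2.imread("pics/side0.png");t=cv2.imread("pics/top0.png")
a=np.linspace(0,2*np.pi,40)
def mod(c,yaw,sq):
    ref=R.from_euler('z',yaw,degrees=True)*R.from_euler('x',12,degrees=True)
    ci=lambda r,z:c+ref.apply(np.c_[r*np.cos(a),r*np.sin(a),0*a+z])
    q=R.from_euler('z',sq,degrees=True).apply(np.array([[1,1,0],[-1,1,0],[-1,-1,0],[1,-1,0.]])*.0055)
    return [(ci(.014,0),(0,0,255)),(ci(.014,-.014),(0,200,0)),(c+ref.apply(q),(255,0,0)),(c+ref.apply(q-[0,0,.011]),(255,0,255))]
for k,c in enumerate([[.5782,.0825,.1047],[.5768,.0807,.112]]):
    m=mod(np.array(c),-3,15)
    overlay(t,"top",m,130,165,50,45,12,f"ot{k}");overlay(s,"side",m,205,100,45,40,12,f"os{k}")
ims=[cv2.imread(f"pics/{n}.png")[:480,:540] for n in("ot0","os0","ot1","os1")]
o=np.vstack([np.hstack(ims[:2]),np.hstack(ims[2:])]);cv2.imwrite("pics/o1.png",cv2.resize(o,(675,600),interpolation=cv2.INTER_AREA))
E
```

```text
(no output)
```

View pics/o1.png

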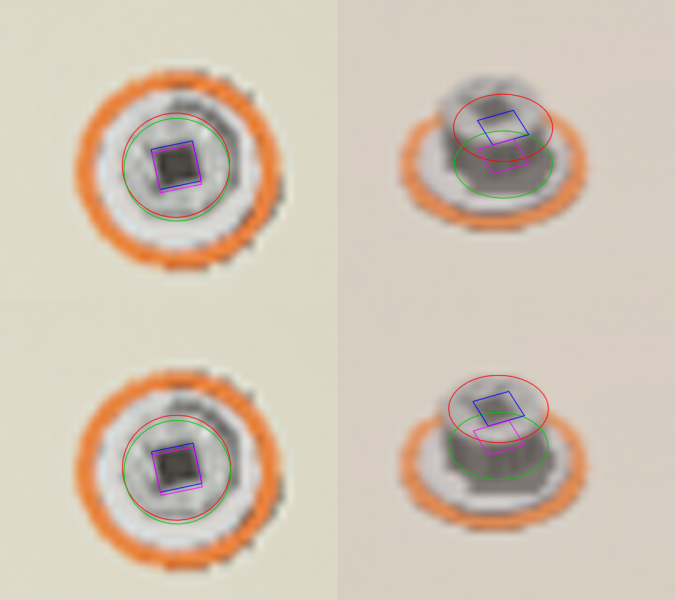

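```bash
cat > plan.py <<'E'
from h import *
def tool_R(yaw_deg,axis=(0,0,1)):
    """tool z = -axis, tool x = horizontal-ish dir at yaw projected perp to axis"""
    z=-np.array(axis,float);z/=np.linalg.norm(z)
    x=np.array([np.cos(np.radians(yaw_deg)),np.sin(np.radians(yaw_deg)),0]);x-=z*(x@z);x/=np.linalg.norm(x)
    return R.from_matrix(np.c_[x,np.cross(z,x),z])
def plan(pos,rot,g=-1,step=1.0,turn=0.9,n=5):
    s=status.get_state();p=s["tcp_pos"];r=R.from_quat(s["tool_rot"])
    dv=np.array(pos)-p;rv=(r.inv()*rot).as_rotvec(degrees=True)
    N=max(np.linalg.norm(dv)/.03/step,np.linalg.norm(rv)/5/turn)
    N=max(1,int(np.ceil(N)));rows=[]
    rr=r
    for i in range(min(n,N)):
        d=rr.inv().apply(dv/N)/.03
        rows.append([g]+[round(float(v),3) for v in d]+[round(float(v),3) for v in rv/N/5]);rr=rr*R.from_rotvec(rv/N,degrees=True)
    x=r.apply([1,0,0])
    print("t%.2f N=%d d(mm)=%s rv=%s yaw=%.1f j=%s"%(s["t"],N,np.round(dv*1e3,1),np.round(rv,1),np.degrees(np.arctan2(x[1],x[0])),np.round(s["joints"],2)))
    print("F",np.round(s["contact_force"],2),"T",np.round(s["wrist_torque"],3),"w",round(s["gripper_width"],3))
    print(rows)
E
cat > up.py <<'E'
from plan import *
plan([.5965,-.305,.23],tool_R(78),step=.9)
E
python3 up.py
```

```text
t0.10 N=33 d(mm)=[352.7 323.9   8.4] rv=[-1.000e-01  0.000e+00 -1.468e+02] yaw=-68.8 j=[ 1.17  0.47 -0.05  1.53  0.02  1.14 -0.08]
F [-0.08  0.07  0.76] T [-0.062  0.022  0.014] w 1.002
[[-1, -0.176, -0.45, -0.008, -0.001, 0.0, -0.89], [-1, -0.141, -0.463, -0.008, -0.001, 0.0, -0.89], [-1, -0.104, -0.472, -0.008, -0.001, 0.0, -0.89], [-1, -0.068, -0.479, -0.008, -0.001, 0.0, -0.89], [-1, -0.03, -0.483, -0.008, -0.001, 0.0, -0.89]]
```

>>> move_arm(series=[[[-1, -0.18, -0.45, -0.01, 0, 0, -0.95], [-1, -0.14, -0.46, -0.01, 0, 0, -0.95], [-1, -0.1, -0.47, -0.01, 0, 0, -0.95], [-1, -0.07, -0.48, -0.01, 0, 0, -0.95], [-1, -0.03, -0.48, -0.01, 0, 0, -0.95]]])

```text
t: 0.52
tcp_pos: [0.2923, -0.579, 0.2194]
tool_rot: [0.925, -0.379, -0.004, -0.001]
contact_force: [0.1, 0.4, 0.2]
gripper_width: 0.999
```

```bash
python3 up.py
```

```text
t0.52 N=28 d(mm)=[304.2 274.   10.6] rv=[  -0.5    0.4 -122.5] yaw=-44.5 j=[ 1.15  0.44 -0.16  1.59  0.08  1.13  0.2 ]
F [0.08 0.4  0.18] T [-0.021 -0.059  0.039] w 0.999
[[-1, 0.029, -0.486, -0.013, -0.003, 0.003, -0.875], [-1, 0.066, -0.483, -0.014, -0.003, 0.003, -0.875], [-1, 0.103, -0.476, -0.014, -0.003, 0.003, -0.875], [-1, 0.139, -0.467, -0.014, -0.003, 0.003, -0.875], [-1, 0.174, -0.455, -0.014, -0.003, 0.003, -0.875]]
```

>>> move_arm(series=[[[-1, 0.03, -0.52, -0.02, 0, 0, -0.95], [-1, 0.07, -0.52, -0.02, 0, 0, -0.95], [-1, 0.1, -0.52, -0.02, 0, 0, -0.95], [-1, 0.14, -0.51, -0.02, 0, 0, -0.95], [-1, 0.18, -0.5, -0.02, 0, 0, -0.95]]])

```text
t: 0.93
tcp_pos: [0.3499, -0.5202, 0.2194]
tool_rot: [0.985, -0.17, -0.006, -0.004]
contact_force: [0.3, 0.3, -0.3]
gripper_width: 1.001
```

```bash
python3 up.py
```

```text
t0.93 N=22 d(mm)=[246.6 215.2  10.6] rv=[ -0.9   0.3 -97.6] yaw=-19.6 j=[ 1.11  0.42 -0.27  1.64  0.12  1.12  0.46]
F [ 0.26  0.29 -0.31] T [-0.026 -0.071  0.045] w 1.001
[[-1, 0.242, -0.433, -0.017, -0.008, 0.003, -0.887], [-1, 0.275, -0.413, -0.017, -0.008, 0.003, -0.887], [-1, 0.306, -0.39, -0.017, -0.008, 0.003, -0.887], [-1, 0.335, -0.365, -0.018, -0.008, 0.003, -0.887], [-1, 0.363, -0.338, -0.018, -0.008, 0.003, -0.887]]
```

>>> move_arm(series=[[[-1, 0.25, -0.45, -0.02, 0, 0, -0.95], [-1, 0.29, -0.43, -0.02, 0, 0, -0.95], [-1, 0.32, -0.41, -0.02, 0, 0, -0.95], [-1, 0.35, -0.38, -0.02, 0, 0, -0.95], [-1, 0.38, -0.35, -0.02, 0, 0, -0.95]]])

```text
t: 1.35
tcp_pos: [0.4086, -0.4639, 0.2198]
tool_rot: [0.999, 0.047, -0.007, -0.007]
contact_force: [1.0, 0.2, -0.6]
gripper_width: 0.999
```

```bash
python3 up.py
```

```text
t1.35 N=17 d(mm)=[187.9 158.9  10.2] rv=[ -1.2   0.1 -72.6] yaw=5.4 j=[ 1.06  0.42 -0.39  1.65  0.17  1.13  0.73]
F [ 1.02  0.2  -0.6 ] T [-0.033 -0.119  0.015] w 0.999
[[-1, 0.396, -0.276, -0.021, -0.014, 0.001, -0.854], [-1, 0.415, -0.246, -0.021, -0.014, 0.001, -0.854], [-1, 0.432, -0.214, -0.022, -0.014, 0.001, -0.854], [-1, 0.447, -0.181, -0.022, -0.014, 0.001, -0.854], [-1, 0.459, -0.147, -0.022, -0.014, 0.001, -0.854]]
```

>>> move_arm(series=[[[-1, 0.42, -0.29, -0.02, -0.02, 0, -0.95], [-1, 0.44, -0.26, -0.02, -0.02, 0, -0.95], [-1, 0.46, -0.22, -0.02, -0.02, 0, -0.95], [-1, 0.48, -0.19, -0.02, -0.02, 0, -0.95], [-1, 0.49, -0.15, -0.02, -0.02, 0, -0.95]]])

```text
t: 1.77
tcp_pos: [0.4673, -0.4098, 0.2201]
tool_rot: [0.965, 0.262, -0.006, -0.006]
contact_force: [0.1, -0.5, -0.9]
gripper_width: 0.996
```

```bash
python3 up.py
```

```text
t1.77 N=11 d(mm)=[129.2 104.8   9.9] rv=[ -1.    0.2 -47.7] yaw=30.3 j=[ 1.01  0.44 -0.5   1.64  0.23  1.14  0.99]
F [ 0.1  -0.47 -0.94] T [ 0.022 -0.203  0.012] w 0.996
[[-1, 0.498, -0.077, -0.034, -0.019, 0.003, -0.867], [-1, 0.502, -0.039, -0.034, -0.019, 0.003, -0.867], [-1, 0.504, -0.001, -0.034, -0.019, 0.003, -0.867], [-1, 0.502, 0.037, -0.033, -0.019, 0.003, -0.867], [-1, 0.498, 0.075, -0.033, -0.019, 0.003, -0.867]]
```

>>> move_arm(series=[[[-1, 0.53, -0.08, -0.03, -0.02, 0, -0.92], [-1, 0.53, -0.04, -0.03, -0.02, 0, -0.92], [-1, 0.53, 0, -0.03, -0.02, 0, -0.92], [-1, 0.53, 0.04, -0.03, -0.02, 0, -0.92], [-1, 0.53, 0.08, -0.03, -0.02, 0, -0.92]]])

```text
t: 2.18
tcp_pos: [0.5294, -0.3553, 0.2214]
tool_rot: [0.889, 0.458, -0.005, -0.005]
contact_force: [-0.1, 0.5, 0.7]
gripper_width: 0.999
```

```bash
python3 up.py
```

```text
t2.18 N=6 d(mm)=[67.1 50.3  8.6] rv=[ -0.8   0.1 -23.5] yaw=54.5 j=[ 0.94  0.48 -0.6   1.59  0.29  1.17  1.23]
F [-0.08  0.53  0.72] T [ 0.039 -0.204  0.012] w 0.999
[[-1, 0.444, 0.14, -0.052, -0.028, 0.004, -0.784], [-1, 0.433, 0.17, -0.052, -0.028, 0.004, -0.784], [-1, 0.421, 0.2, -0.051, -0.028, 0.004, -0.784], [-1, 0.406, 0.228, -0.05, -0.028, 0.004, -0.784], [-1, 0.39, 0.255, -0.05, -0.028, 0.004, -0.784]]
```

>>> move_arm(series=[[[-1, 0.5, 0.15, -0.05, -0.03, 0, -0.9], [-1, 0.5, 0.2, -0.05, -0.03, 0, -0.9], [-1, 0.48, 0.24, -0.05, -0.03, 0, -0.9], [-1, 0.45, 0.28, -0.05, -0.03, 0, -0.9], [-1, 0.4, 0.25, -0.05, -0.03, 0, -0.9]]])

```text
t: 2.6
tcp_pos: [0.5919, -0.3042, 0.2255]
tool_rot: [0.776, 0.63, -0.002, -0.003]
contact_force: [0.3, -0.1, 0.8]
gripper_width: 1.0
```

```bash
python3 up.py; python3 - <<'E'
from h import *
im=grab("side","side1");crop(im,200,130,170,150,4,"side1c")
im=grab("top","top1")
E
```

```text
t2.60 N=1 d(mm)=[ 4.6 -0.8  4.5] rv=[-0.4  0.   0.1] yaw=78.1 j=[ 0.87  0.55 -0.69  1.52  0.36  1.21  1.49]
F [ 0.26 -0.11  0.83] T [ 0.07  -0.182  0.048] w 1.0
[[-1, 0.005, 0.153, -0.152, -0.08, 0.007, 0.029]]
```

View pics/side1.png

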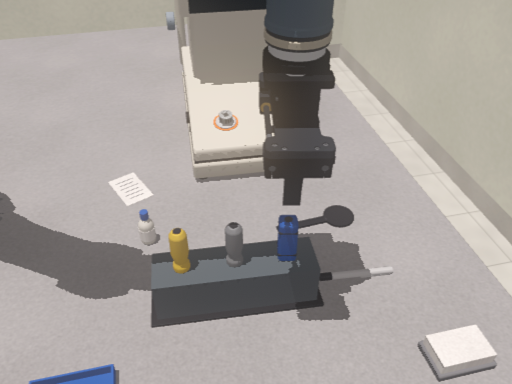

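View pics/top1.png

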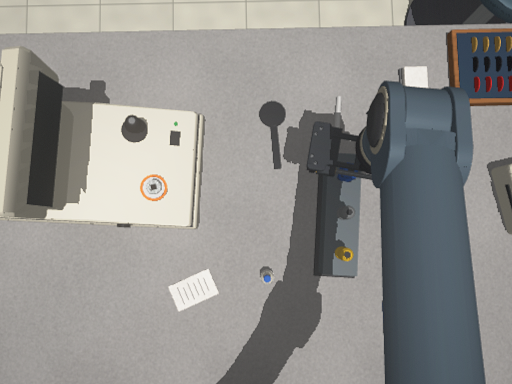

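```bash
python3 - <<'E'
from h import *
s=st();r=R.from_quat(s["tool_rot"]).as_matrix();p=s["tcp_pos"]
print(p,proj("side",[p,p-.0435*r[:,0],p+.0435*r[:,0],p-.058*r[:,0]]))
crop(cv2.imread("pics/side1.png"),255,120,90,150,5,"s1c")
E
```

```text
[ 0.59301126 -0.30189584  0.22570119] [[288.63060773 178.48809322]
 [291.57550048 199.36704809]
 [285.98161486 159.70703486]
 [292.63161874 206.85480652]]
```

View pics/s1c.png

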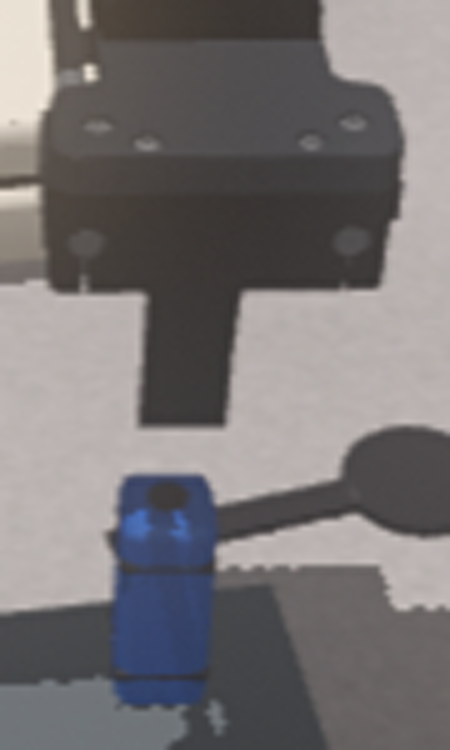

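```bash
cat > dn.py <<'E'
from plan import *
plan([.5975,-.305,.0965],tool_R(78),step=.9)
E
python3 dn.py
```

```text
t2.70 N=5 d(mm)=[   4.5   -3.1 -129.2] rv=[-0.3 -0.1  0.1] yaw=78.1 j=[ 0.87  0.55 -0.69  1.52  0.36  1.21  1.48]
F [ 0.78 -0.02  0.17] T [ 0.187 -0.221  0.062] w 0.998
[[-1, -0.016, 0.039, 0.861, -0.014, -0.004, 0.006], [-1, -0.015, 0.038, 0.861, -0.014, -0.004, 0.006], [-1, -0.015, 0.037, 0.861, -0.014, -0.004, 0.006], [-1, -0.015, 0.036, 0.861, -0.014, -0.004, 0.006], [-1, -0.014, 0.035, 0.861, -0.014, -0.004, 0.006]]
```

>>> move_arm(series=[[[-1, -0.06, 0.15, 0.2, -0.06, 0, 0.03], [-1, -0.02, 0.04, 0.6, -0.02, 0, 0], [-1, 0, 0, 0.8, 0, 0, 0], [-1, 0, 0, 0.8, 0, 0, 0], [-1, 0, 0, 0.8, 0, 0, 0]]])

```text
t: 3.12
tcp_pos: [0.599, -0.3127, 0.1301]
tool_rot: [0.782, 0.623, 0.001, 0.006]
contact_force: [-0.7, -0.4, -0.6]
gripper_width: 1.002
```

```bash
python3 dn.py
```

```text
t3.12 N=2 d(mm)=[ -1.5   7.7 -33.6] rv=[ 0.6  0.3 -1. ] yaw=77.0 j=[ 0.85  0.63 -0.65  1.6   0.43  1.04  1.42]
F [-0.7  -0.44 -0.63] T [ 0.064 -0.097  0.023] w 1.002
[[-1, 0.122, -0.059, 0.559, 0.062, 0.031, -0.096], [-1, 0.121, -0.055, 0.56, 0.062, 0.031, -0.096]]
```

>>> move_arm(series=[[[-1, 0.25, -0.06, 0.45, 0.07, 0.03, -0.15], [-1, 0.1, -0.03, 0.45, 0.05, 0.03, -0.05], [-1, 0.0, 0, 0.15, 0, 0, 0], [-1, 0, 0, 0, 0, 0, 0]]])

```text
t: 3.45
tcp_pos: [0.5922, -0.3045, 0.0892]
tool_rot: [0.779, 0.627, -0.004, -0.005]
contact_force: [0.0, -0.1, 0.5]
gripper_width: 1.003
```

```bash
python3 dn.py;python3 - <<'E'
from h import *
im=grab("side","s2");crop(im,230,150,120,130,5,"s2c")
E
```

```text
t3.45 N=1 d(mm)=[ 5.3 -0.5  7.3] rv=[-0.7  0.  -0.4] yaw=77.6 j=[ 0.83  0.68 -0.63  1.64  0.46  0.99  1.4 ]
F [ 0.01 -0.07  0.53] T [ 0.087 -0.161 -0.008] w 1.003
[[-1, 0.023, 0.174, -0.244, -0.147, 0.003, -0.081]]
```

View pics/s2c.png

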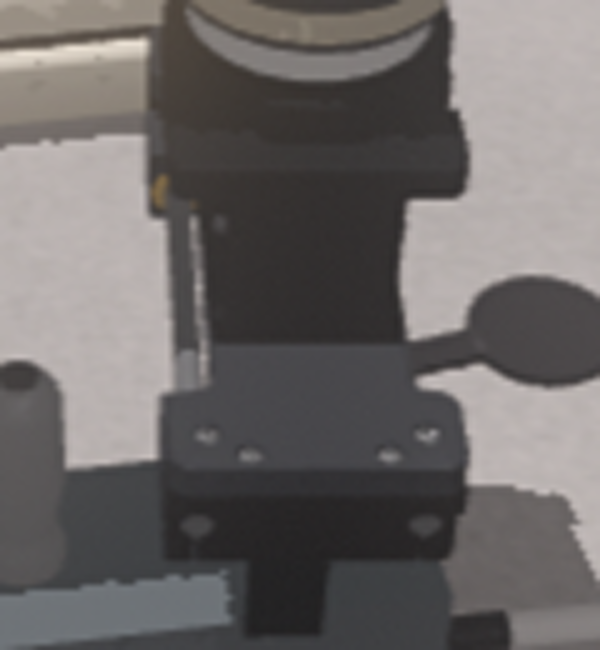

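>>> move_arm(series=[[[-1, 0.02, 0.17, -0.24, -0.15, 0, -0.08], [-1, 0, 0, 0, 0, 0, 0]]])

```text
t: 3.67
tcp_pos: [0.5991, -0.3057, 0.0991]
tool_rot: [0.777, 0.629, 0.001, 0.002]
contact_force: [2.0, 0.0, 0.4]
gripper_width: 1.002
```

```bash
python3 dn.py
```

```text
t3.67 N=1 d(mm)=[-1.6  0.7 -2.6] rv=[ 0.3  0.1 -0. ] yaw=78.0 j=[ 0.83  0.67 -0.64  1.63  0.46  0.99  1.41]
F [1.96 0.03 0.4 ] T [ 0.078 -0.147 -0.043] w 1.002
[[-1, 0.012, -0.058, 0.088, 0.054, 0.011, -0.001]]
```

>>> move_arm(series=[[[0.2, 0.01, -0.04, 0.05, 0.04, 0, 0], [0.5, 0, 0, 0, 0, 0, 0], [1, 0, 0, 0, 0, 0, 0], [1, 0, 0, 0, 0, 0, 0], [1, 0, 0, 0, 0, 0, 0]]], force=40)

```text
t: 4.08
tcp_pos: [0.6006, -0.3061, 0.1025]
tool_rot: [0.777, 0.629, 0.002, 0.005]
contact_force: [0.7, -0.5, 0.7]
gripper_width: 0.702
```

>>> move_arm(series=[[[1, 0, 0, 0, 0, 0, 0], [1, 0, 0, 0, 0, 0, 0], [1, 0, 0, 0, 0, 0, 0], [1, 0, 0, 0, 0, 0, 0]]])

```text
t: 4.42
tcp_pos: [0.6005, -0.3061, 0.1025]
tool_rot: [0.777, 0.629, 0.001, 0.005]
contact_force: [0.3, 0.3, -0.7]
gripper_width: 0.403
```

```bash
python3 dn.py
```

```text
t4.42 N=1 d(mm)=[-3.   1.1 -6. ] rv=[ 0.5  0.2 -0. ] yaw=78.0 j=[ 0.83  0.66 -0.64  1.63  0.46  0.99  1.41]
F [ 0.33  0.33 -0.68] T [ 0.043 -0.111  0.008] w 0.403
[[-1, 0.016, -0.109, 0.199, 0.102, 0.039, -0.008]]
```

>>> move_arm(series=[[[1, 0.01, -0.1, 0.12, 0.1, 0.04, 0], [1, 0, 0, 0, 0, 0, 0], [1, 0, 0, 0, 0, 0, 0]]])

```text
t: 4.67
tcp_pos: [0.5981, -0.305, 0.0992]
tool_rot: [0.777, 0.629, 0.0, 0.0]
contact_force: [0.0, -0.0, 1.5]
gripper_width: 0.319
```

```bash
python3 dn.py
```

```text
t4.67 N=1 d(mm)=[-0.6  0.  -2.7] rv=[ 0. -0. -0.] yaw=78.0 j=[ 0.83  0.67 -0.64  1.63  0.45  1.    1.41]
F [ 0.05 -0.05  1.47] T [ 0.098 -0.116 -0.008] w 0.319
[[-1, -0.004, -0.021, 0.089, 0.009, -0.007, -0.006]]
```

>>> move_arm(series=[[[1, 0, 0, 0, 0, 0, 0], [1, 0, 0, 0, 0, 0, 0]]])

```text
t: 4.83
tcp_pos: [0.5982, -0.305, 0.0992]
tool_rot: [0.777, 0.629, 0.0, 0.0]
contact_force: [0.2, -0.2, 0.7]
gripper_width: 0.321
```

```bash
python3 dn.py; python3 -c "
from h import *
s=st();print(s['tcp_pos'],s['tool_rot'],s['gripper_width'])"
```

```text
t4.83 N=1 d(mm)=[-0.7  0.  -2.7] rv=[ 0. -0. -0.] yaw=78.0 j=[ 0.83  0.67 -0.64  1.63  0.45  1.    1.41]
F [ 0.16 -0.19  0.69] T [ 0.064 -0.133 -0.029] w 0.321
[[-1, -0.003, -0.022, 0.089, 0.007, -0.008, -0.006]]
[ 0.59815004 -0.30504744  0.09917268] [7.77319729e-01 6.29105576e-01 4.60631863e-04 3.39678461e-05] 0.32111068954726724
```

>>> move_arm(series=[[[1, 0, 0, -0.4, 0, 0, 0], [1, 0, 0, -0.5, 0, 0, 0], [1, 0, 0, -0.5, 0, 0, 0]]])

```text
t: 5.08
tcp_pos: [0.5956, -0.3042, 0.1384]
tool_rot: [0.777, 0.629, -0.001, -0.004]
contact_force: [0.9, 0.3, -2.0]
gripper_width: 0.319
```

```bash
cat > lift.py <<'E'
from plan import *
plan([.5982,-.305,.20],tool_R(78),g=1,step=.6)
E
python3 lift.py
```

```text
t5.08 N=4 d(mm)=[ 2.6 -0.8 61.6] rv=[-0.4 -0.2  0. ] yaw=78.0 j=[ 0.85  0.63 -0.66  1.6   0.42  1.07  1.44]
F [ 0.9   0.35 -2.03] T [-0.008 -0.606  0.012] w 0.319
[[1, -0.0, 0.019, -0.514, -0.021, -0.01, 0.0], [1, -0.001, 0.02, -0.514, -0.021, -0.01, 0.0], [1, -0.001, 0.021, -0.514, -0.021, -0.01, 0.0], [1, -0.002, 0.022, -0.514, -0.021, -0.01, 0.0]]
```

>>> move_arm(series=[[[1, 0, 0.12, -0.5, -0.1, -0.05, 0], [1, 0, 0.07, -0.5, -0.03, -0.01, 0], [1, 0, 0.02, -0.55, -0.02, 0, 0], [1, 0, 0.02, -0.55, -0.02, 0, 0]]])

```text
t: 5.42
tcp_pos: [0.6015, -0.3052, 0.2056]
tool_rot: [0.777, 0.629, 0.001, 0.003]
contact_force: [-0.5, -0.1, -0.9]
gripper_width: 0.318
```

```bash
python3 lift.py;  python3 - <<'E'
from h import *
grab("side","s3")
E
```

```text
t5.42 N=1 d(mm)=[-3.3  0.2 -5.6] rv=[0.3 0.1 0. ] yaw=78.0 j=[ 0.86  0.57 -0.68  1.53  0.38  1.17  1.47]
F [-0.54 -0.12 -0.92] T [ 0.049 -0.184 -0.024] w 0.318
[[1, -0.014, -0.11, 0.185, 0.07, 0.024, 0.005]]
```

View pics/s3.png

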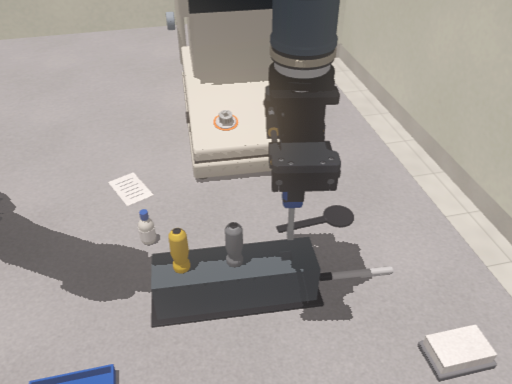

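```bash
cat > scr.py <<'E'
from plan import *
import sys
S=np.array([.578,.0815,.110]); A=R.from_euler('z',-4.3,degrees=True).apply([0,-np.sin(np.radians(12)),np.cos(np.radians(12))])
L=.0912; YAW=102.5
if __name__=="__main__":
    d=float(sys.argv[1]); plan(S+A*(d+L),tool_R(YAW,A),g=1,step=float(sys.argv[2]) if len(sys.argv)>2 else .9)
E
python3 scr.py .045
```

```text
t5.47 N=14 d(mm)=[-27.8 359.   33.4] rv=[ -0.3  12.4 -24.7] yaw=78.0 j=[ 0.86  0.57 -0.68  1.53  0.38  1.17  1.47]
F [ 2.6  -0.16  2.09] T [ 0.098 -0.226  0.012] w 0.323
[[1, 0.822, -0.241, -0.085, -0.005, 0.177, -0.352], [1, 0.83, -0.216, -0.073, -0.005, 0.177, -0.352], [1, 0.838, -0.19, -0.06, -0.005, 0.177, -0.352], [1, 0.844, -0.164, -0.047, -0.005, 0.177, -0.352], [1, 0.849, -0.138, -0.034, -0.005, 0.177, -0.352]]
```

>>> move_arm(series=[[[1, 0.4, -0.12, -0.4, 0, 0.18, -0.35], [1, 0.8, -0.22, -0.3, 0, 0.18, -0.35], [1, 0.84, -0.19, -0.1, 0, 0.18, -0.35], [1, 0.85, -0.16, -0.05, 0, 0.18, -0.35], [1, 0.85, -0.14, -0.04, 0, 0.18, -0.35]]])

```text
t: 5.88
tcp_pos: [0.5926, -0.1882, 0.2416]
tool_rot: [0.725, 0.687, 0.034, -0.018]
contact_force: [0.7, 0.4, -1.0]
gripper_width: 0.319
```

```bash
python3 scr.py .045
```

```text
t5.88 N=9 d(mm)=[-16.7 241.5   1.7] rv=[ -0.2   7.8 -15.8] yaw=87.0 j=[ 0.84  0.48 -0.8   1.61  0.29  1.18  1.52]
F [ 0.69  0.39 -0.95] T [ 0.065 -0.128  0.015] w 0.319
[[1, 0.888, -0.11, 0.058, -0.005, 0.174, -0.351], [1, 0.89, -0.083, 0.071, -0.005, 0.174, -0.351], [1, 0.891, -0.056, 0.084, -0.005, 0.174, -0.351], [1, 0.891, -0.029, 0.098, -0.005, 0.174, -0.351], [1, 0.89, -0.001, 0.111, -0.005, 0.174, -0.351]]
```

>>> move_arm(series=[[[1, 0.89, -0.11, 0.02, 0, 0.18, -0.36], [1, 0.89, -0.08, 0.05, 0, 0.18, -0.36], [1, 0.89, -0.06, 0.07, 0, 0.18, -0.36], [1, 0.89, -0.03, 0.08, 0, 0.18, -0.36], [1, 0.8, 0, 0.1, 0, 0.18, -0.36]]])

```text
t: 6.3
tcp_pos: [0.5777, -0.0379, 0.2453]
tool_rot: [0.658, 0.749, 0.065, -0.047]
contact_force: [0.6, -0.6, -0.9]
gripper_width: 0.321
```

```bash
python3 scr.py .045
```

```text
t6.30 N=4 d(mm)=[-1.8 91.1 -2. ] rv=[-0.5  2.7 -5.4] yaw=97.6 j=[ 0.76  0.44 -0.92  1.71  0.21  1.13  1.51]
F [ 0.58 -0.62 -0.87] T [-0.103 -0.206 -0.046] w 0.321
[[1, 0.743, 0.08, 0.138, -0.024, 0.136, -0.271], [1, 0.739, 0.097, 0.147, -0.024, 0.136, -0.271], [1, 0.735, 0.114, 0.156, -0.024, 0.136, -0.271], [1, 0.73, 0.131, 0.165, -0.024, 0.136, -0.271]]
```

>>> move_arm(series=[[[1, 0.74, 0.08, 0.14, -0.02, 0.14, -0.27], [1, 0.74, 0.1, 0.15, -0.02, 0.14, -0.27], [1, 0.7, 0.11, 0.16, -0.02, 0.14, -0.27], [1, 0.2, 0.05, 0.05, -0.02, 0.1, -0.2], [1, 0, 0, 0, 0, 0, 0]]])

```text
t: 6.72
tcp_pos: [0.5738, 0.0518, 0.2431]
tool_rot: [0.614, 0.782, 0.088, -0.062]
contact_force: [0.4, -0.7, -2.1]
gripper_width: 0.316
```

```bash
python3 scr.py .045; python3 - <<'E'
from h import *
im=grab("side","s4");crop(im,180,40,110,110,5,"s4c");im=grab("top","t4")
E
```

```text
t6.72 N=1 d(mm)=[2.1 1.4 0.1] rv=[-0.2 -0.4  0.9] yaw=104.1 j=[ 0.68  0.45 -0.97  1.73  0.18  1.09  1.5 ]
F [ 0.45 -0.7  -2.12] T [-0.237 -0.128 -0.009] w 0.316
[[1, 0.029, 0.079, 0.007, -0.035, -0.079, 0.175]]
```

View pics/s4.png

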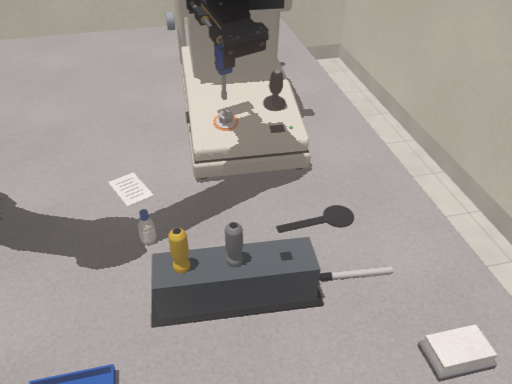

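View pics/t4.png

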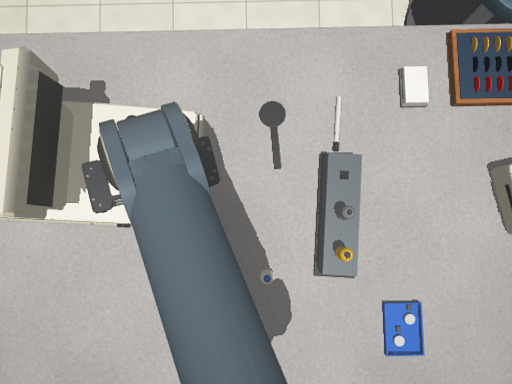

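View pics/s4c.png

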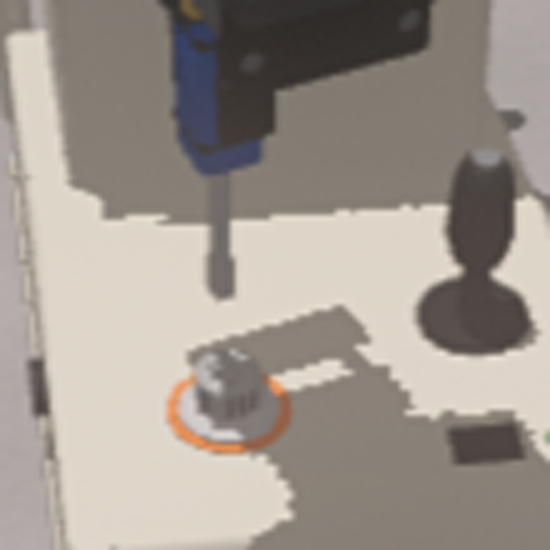

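```bash
python3 - <<'E'
from h import *
im=cv2.imread("pics/s4.png");crop(im,210,85,35,45,13,"s4t")
s=st();r=R.from_quat(s["tool_rot"]).as_matrix();p=s["tcp_pos"]
tip=p+.0912*r[:,2]
k=proj("side",[tip,tip-.02*r[:,2],tip-.07*r[:,2]]);print(tip,k,(k-[210,85]+.5)*13-.5, s["joints"].round(3))
E
```

```text
[0.57517717 0.06931007 0.15401794] [[225.55093874  98.74601371]
 [225.49843165  91.00276239]
 [225.3593673   70.49486083]] [[ 208.16220362  184.69817824]
 [ 207.47961147   84.03591111]
 [ 205.67177494 -182.56680919]] [ 0.68   0.451 -0.973  1.731  0.184  1.088  1.495]
```

View pics/s4t.png

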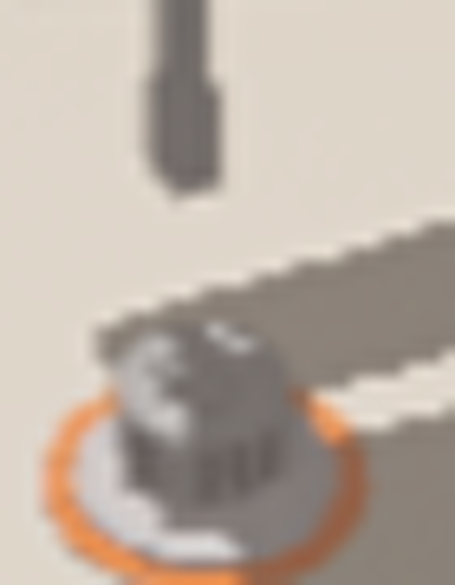

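```bash
python3 - <<'E'
from h import *
np.set_printoptions(precision=4,suppress=True)
sc_t=proj("top",[[.5782,.0825,.1047]])[0]; print(sc_t,cz((283,260),130,165,12))
for dv in (0,.5,1,2):
  for du in(1.5,):
    print(dv,tri((225.2+du,114.0+dv),sc_t),tri((225.2+du,114.0+dv),cz((283,258),130,165,12))[0])
# pixel jacobian at screw, side
J=(proj("side",np.array([.578,.0815,.11])+np.eye(3)*.001)-proj("side",[.578,.0815,.11]));print(J)
E
```

```text
[152.9946 186.5217] (153.125, 186.20833333333334)
0 (array([0.5779, 0.0809, 0.1117]), [np.float64(0.4345515904904083), np.float64(0.4345515904903218)]) [0.5784 0.0806 0.1118]
0.5 (array([0.578 , 0.0812, 0.1103]), [np.float64(0.37237513685769186), np.float64(0.37237513685748924)]) [0.5785 0.081  0.1104]
1 (array([0.5781, 0.0815, 0.1089]), [np.float64(0.31005876550329253), np.float64(0.3100587655032932)]) [0.5785 0.0813 0.109 ]
2 (array([0.5782, 0.0822, 0.1061]), [np.float64(0.1850043978183331), np.float64(0.18500439781833533)]) [0.5787 0.0819 0.1062]
[[ 0.4654 -0.0559]
 [-0.0902 -0.2337]
 [-0.0159 -0.4146]]
```

```bash
sed -i 's/S=np.array(.*\]); A/S=np.array([.5783,.0815,.110]); A/' scr.py; python3 scr.py .012 .5
```

```text
t6.82 N=3 d(mm)=[  2.6  10.1 -32.2] rv=[-0.2 -0.3  0.7] yaw=103.9 j=[ 0.68  0.45 -0.97  1.73  0.18  1.09  1.49]
F [ 0.22 -1.32 -1.26] T [-0.197 -0.134 -0.003] w 0.315
[[1, 0.028, 0.032, 0.374, -0.01, -0.022, 0.045], [1, 0.028, 0.031, 0.374, -0.01, -0.022, 0.045], [1, 0.029, 0.031, 0.374, -0.01, -0.022, 0.045]]
```

>>> move_arm(series=[[[1, 0.03, 0.05, 0.35, -0.02, -0.04, 0.09], [1, 0.02, 0.03, 0.3, -0.01, -0.02, 0.05], [1, 0.02, 0.02, 0.15, 0, 0, 0], [1, 0, 0, 0, 0, 0, 0], [1, 0, 0, 0, 0, 0, 0]]])

```text
t: 7.23
tcp_pos: [0.5784, 0.0519, 0.2161]
tool_rot: [0.625, 0.774, 0.085, -0.058]
contact_force: [0.0, 0.7, -1.0]
gripper_width: 0.32
```

```bash
python3 scr.py .012 .5; python3 - <<'E'
from h import *
im=grab("side","s5");crop(im,205,80,45,50,12,"s5t")
s=st();r=R.from_quat(s["tool_rot"]).as_matrix();p=s["tcp_pos"]
tip=p+.0912*r[:,2];k=proj("side",[tip]);print(tip,k,(k-[205,80]+.5)*12-.5)
E
```

```text
t7.23 N=1 d(mm)=[-1.7  8.2 -5.1] rv=[-0.   0.2 -0.7] yaw=102.5 j=[ 0.65  0.48 -0.94  1.76  0.21  1.04  1.45]
F [ 0.01  0.66 -0.99] T [-0.203 -0.074  0.001] w 0.32
[[1, 0.24, -0.01, 0.222, -0.005, 0.034, -0.134]]
[0.57977142 0.07038391 0.1267417 ] [[228.08943988 110.04299041]] [[282.57327857 366.01588496]]
```

View pics/s5t.png

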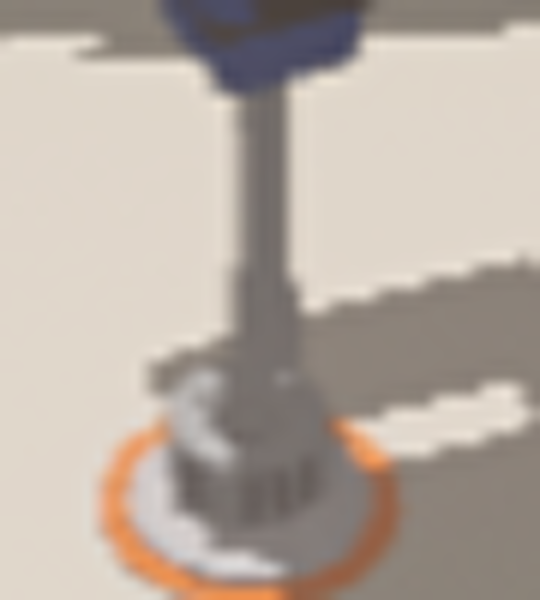

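>>> move_arm(series=[[[1, 0.24, -0.03, 0.05, 0, 0.03, -0.05], [1, 0, 0, 0, 0, 0, 0]]])

```text
t: 7.45
tcp_pos: [0.576, 0.0589, 0.216]
tool_rot: [0.623, 0.775, 0.086, -0.059]
contact_force: [-0.1, 0.3, -0.1]
gripper_width: 0.321
```

```bash
python3 scr.py .012 .5; python3 - <<'E'
from h import *
im=grab("side","s6");crop(im,205,80,45,50,12,"s6t")
s=st();r=R.from_quat(s["tool_rot"]).as_matrix();p=s["tcp_pos"]
tip=p+.0912*r[:,2];k=proj("side",[tip,[.5783,.0815,.110]]);print(tip,k,(k-[205,80]+.5)*12-.5)
E
```

```text
t7.45 N=1 d(mm)=[ 0.6  1.2 -5.1] rv=[-0.  -0.  -0.5] yaw=102.7 j=[ 0.64  0.47 -0.95  1.76  0.21  1.03  1.44]
F [-0.13  0.32 -0.07] T [-0.13  -0.06  -0.005] w 0.321
[[1, 0.001, 0.019, 0.174, -0.002, -0.001, -0.096]]
[0.57804442 0.076693   0.12680813] [[226.68852618 108.63672182]
 [226.63750604 114.54584411]] [[265.7623141  349.14066182]
 [265.15007245 420.0501293 ]]
```

View pics/s6t.png

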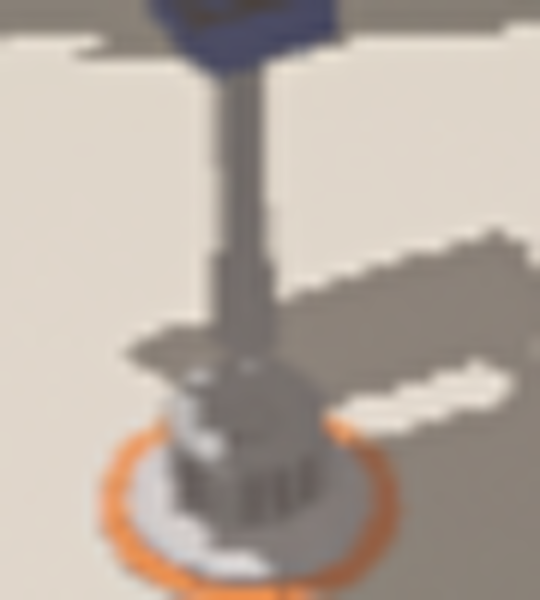

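>>> move_arm(series=[[[1, 0.03, 0.02, 0.12, 0, 0, 0], [1, 0.01, 0, 0.06, 0, 0, 0], [1, 0, 0, 0, 0, 0, 0]]])

```text
t: 7.75
tcp_pos: [0.5774, 0.0604, 0.2112]
tool_rot: [0.624, 0.775, 0.086, -0.058]
contact_force: [-0.3, 0.2, -2.0]
gripper_width: 0.322
```

```bash
python3 scr.py .004 .5
```

```text
t7.75 N=1 d(mm)=[-0.6  1.4 -8.1] rv=[ 0.1  0.1 -0.5] yaw=102.7 j=[ 0.63  0.48 -0.94  1.77  0.22  1.02  1.44]
F [-0.32  0.24 -1.97] T [-0.212 -0.101  0.056] w 0.322
[[1, -0.005, -0.026, 0.274, 0.021, 0.021, -0.104]]
```

>>> move_arm(series=[[[1, 0.01, -0.02, 0.12, 0.02, 0.02, -0.05], [1, 0.01, 0, 0.1, 0, 0, 0], [1, 0, 0, 0.02, 0, 0, 0], [1, 0, 0, 0, 0, 0, 0]]])

```text
t: 8.08
tcp_pos: [0.5767, 0.0625, 0.2034]
tool_rot: [0.622, 0.776, 0.086, -0.059]
contact_force: [0.5, 0.5, -1.5]
gripper_width: 0.319
```

```bash
python3 scr.py 0 .5;python3 - <<'E'
from h import *
im=grab("side","s7");crop(im,205,80,45,50,12,"s7t")
E
```

```text
t8.08 N=1 d(mm)=[ 0.2  0.1 -4.2] rv=[-0.  -0.  -0.2] yaw=103.0 j=[ 0.63  0.49 -0.94  1.78  0.22  1.01  1.44]
F [ 0.52  0.52 -1.55] T [-0.222 -0.151  0.012] w 0.319
[[1, -0.027, -0.002, 0.138, -0.003, -0.001, -0.048]]
```

View pics/s7t.png

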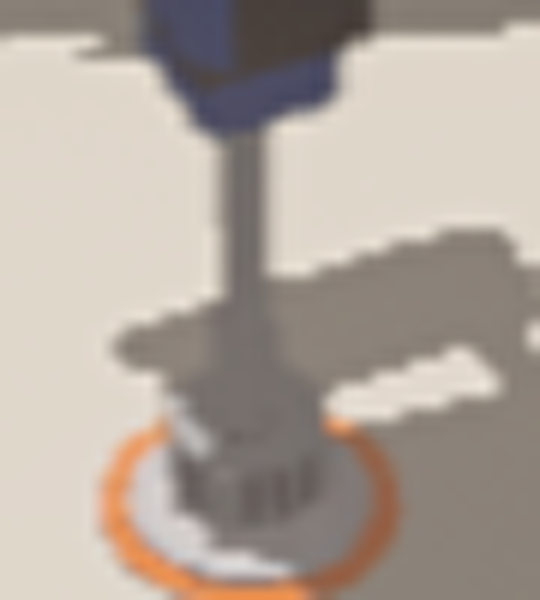

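>>> move_arm(series=[[[1, 0, 0, 0.06, 0, 0, 0], [1, 0, 0, 0.06, 0, 0, 0], [1, 0, 0, 0.04, 0, 0, 0], [1, 0, 0, 0, 0, 0, 0]]])

```text
t: 8.47
tcp_pos: [0.577, 0.0635, 0.1984]
tool_rot: [0.622, 0.776, 0.086, -0.059]
contact_force: [-0.7, -0.3, -0.9]
gripper_width: 0.317
```

```bash
python3 scr.py -.004 .5
```

```text
t8.47 N=1 d(mm)=[-0.  -0.  -3.1] rv=[ 0.   0.  -0.3] yaw=103.0 j=[ 0.62  0.49 -0.94  1.78  0.23  1.    1.43]
F [-0.65 -0.35 -0.92] T [-0.219 -0.13   0.004] w 0.317
[[1, -0.022, -0.008, 0.102, 0.001, 0.0, -0.051]]
```

>>> move_arm(series=[[[1, 0, 0, 0.05, 0, 0, -0.04], [1, 0, 0, 0.04, 0, 0, 0], [1, 0, 0, 0, 0, 0, 0]]])

```text
t: 8.72
tcp_pos: [0.5771, 0.0641, 0.1955]
tool_rot: [0.62, 0.777, 0.086, -0.059]
contact_force: [0.0, -0.7, -2.0]
gripper_width: 0.322
```

```bash
python3 scr.py -.004 .5
```

```text
t8.72 N=1 d(mm)=[-0.1 -0.7 -0.3] rv=[ 0.  0. -0.] yaw=103.2 j=[ 0.62  0.5  -0.94  1.78  0.23  0.99  1.43]
F [ 0.   -0.69 -2.03] T [-0.155 -0.081  0.037] w 0.322
[[1, -0.023, -0.009, 0.003, 0.003, 0.0, -0.007]]
```

>>> move_arm(series=[[[1, -0.02, -0.01, 0.05, 0, 0, 0], [1, 0, 0, 0.04, 0, 0, 0], [1, 0, 0, 0, 0, 0, 0]]])

```text
t: 8.97
tcp_pos: [0.5769, 0.0642, 0.1926]
tool_rot: [0.62, 0.777, 0.087, -0.059]
contact_force: [0.5, -1.3, -1.1]
gripper_width: 0.316
```

```bash
python3 scr.py -.008 .5;python3 - <<'E'
from h import *
im=grab("side","s8");crop(im,205,80,45,50,12,"s8t")
E
```

```text
t8.97 N=1 d(mm)=[ 0.1  0.  -1.2] rv=[ 0. -0. -0.] yaw=103.2 j=[ 0.62  0.5  -0.93  1.79  0.24  0.99  1.43]
F [ 0.5  -1.28 -1.14] T [-0.203 -0.112 -0.042] w 0.316
[[1, -0.008, -0.001, 0.039, 0.005, -0.003, -0.005]]
```

View pics/s8t.png

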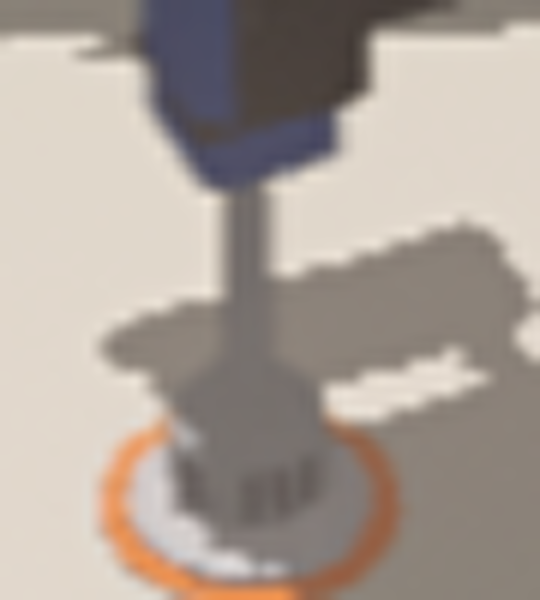

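>>> move_arm(series=[[[1, -0.01, 0, 0.05, 0, 0, 0], [1, 0, 0, 0.04, 0, 0, 0], [1, 0, 0, 0, 0, 0, 0]]])

```text
t: 9.27
tcp_pos: [0.5773, 0.0647, 0.1904]
tool_rot: [0.62, 0.777, 0.087, -0.059]
contact_force: [-0.5, -0.3, 0.2]
gripper_width: 0.322
```

```bash
python3 scr.py -.010 .5
```

```text
t9.27 N=1 d(mm)=[-0.3 -0.1 -1. ] rv=[ 0.1 -0.  -0. ] yaw=103.2 j=[ 0.62  0.5  -0.93  1.79  0.24  0.98  1.43]
F [-0.53 -0.35  0.21] T [-0.207  0.109  0.017] w 0.322
[[1, -0.007, -0.012, 0.032, 0.01, -0.003, -0.006]]
```

>>> move_arm(series=[[[1, 0, -0.01, 0.04, 0, 0, 0], [1, 0, 0, 0.02, 0, 0, 0], [1, 0, 0, 0, 0, 0, 0]]])

```text
t: 9.52
tcp_pos: [0.5774, 0.0649, 0.1905]
tool_rot: [0.62, 0.777, 0.086, -0.058]
contact_force: [-0.5, -0.6, -1.0]
gripper_width: 0.317
```

```bash
python3 scr.py -.011 .5
```

```text
t9.52 N=1 d(mm)=[-0.3  0.  -2.1] rv=[ 0.1  0.1 -0. ] yaw=103.2 j=[ 0.62  0.5  -0.93  1.79  0.24  0.98  1.43]
F [-0.54 -0.56 -1.  ] T [-0.166 -0.036  0.07 ] w 0.317
[[1, -0.011, -0.015, 0.068, 0.012, 0.011, -0.009]]
```

>>> move_arm(series=[[[1, 0, -0.01, 0.05, 0, 0, 0]]])

```text
t: 9.6
tcp_pos: [0.5776, 0.0651, 0.1899]
tool_rot: [0.621, 0.777, 0.087, -0.058]
contact_force: [-2.2, -3.2, 11.7]
gripper_width: 0.32
```

```bash
python3 scr.py -.011 .5;python3 - <<'E'
from h import *
im=grab("side","s9");crop(im,205,80,45,50,12,"s9t")
E
```

```text
t9.60 N=1 d(mm)=[-0.5 -0.2 -1.5] rv=[ 0.1  0.1 -0. ] yaw=103.2 j=[ 0.61  0.5  -0.93  1.79  0.24  0.98  1.43]
F [-2.22 -3.23 11.73] T [-0.209  0.735  0.18 ] w 0.32
[[1, -0.012, -0.022, 0.047, 0.024, 0.016, -0.01]]
```

View pics/s9t.png

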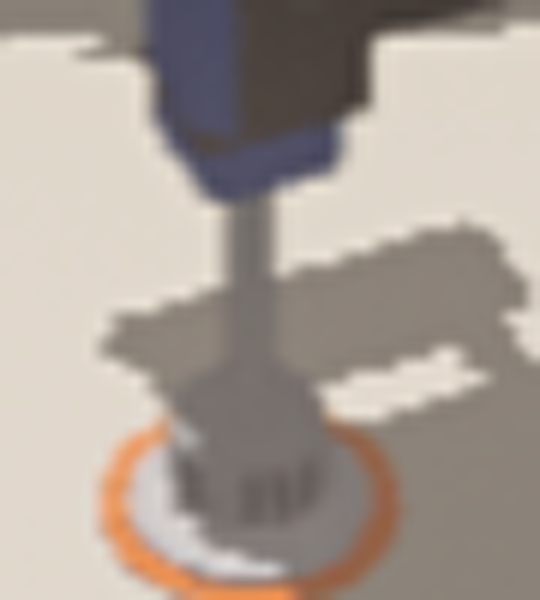

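```bash
cat > turn.py <<'E'
from plan import *
import sys
from scr import A
S=np.array([.5784,.0815,.1113]);L=.0912;D0=-.0103
R0=tool_R(103.2,A)
def rep(step=None,n=5,back=.0):
    s=status.get_state();p=s["tcp_pos"];r=R.from_quat(s["tool_rot"])
    rv=(R0.inv()*r).as_rotvec(degrees=True);th=rv[2]
    if th<-60: th+=360
    F,T=s["contact_force"],s["wrist_torque"];z=r.apply([0,0,1])
    c=p+z*L-S; d=c@A; lat=c-A*d
    print("t%.2f th=%.1f tilt=%.2fdeg d=%.1fmm lat=%s Fax=%.1f Flat=%.1f Tax=%.3f w=%.3f j7=%.2f j3=%.2f"%(s["t"],th,np.degrees(np.arccos(min(1,-z@A))),d*1e3,np.round(lat*1e3,1),F@A,np.linalg.norm(F-A*(F@A)),T@A,s["gripper_width"],s["joints"][6],s["joints"][2]))
    if step is not None:
        thT=th+step*n; tgt=S+A*(D0+L+back-.008*max(0,thT-8)/360)
        rT=R0*R.from_rotvec([0,0,thT],degrees=True)
        e=r.inv()*rT; ev=e.as_rotvec(degrees=True)
        dv=(tgt-p);
        print("pos err tool mm",np.round(r.inv().apply(dv)*1e3,2),"per row",np.round(r.inv().apply(dv)/.03/n,3),"rot per row",np.round(ev/5/n,3))
if __name__=="__main__": rep(float(sys.argv[1]),int(sys.argv[2]))
E
python3 turn.py 3 5
```

```text
t9.65 th=0.8 tilt=0.14deg d=-10.7mm lat=[0.6 0.1 0. ] Fax=8.3 Flat=3.1 Tax=0.025 w=0.319 j7=1.43 j3=-0.93
pos err tool mm [-0.12 -0.47 -0.25] per row [-0.001 -0.003 -0.002] rot per row [0.005 0.003 0.6  ]
```

>>> move_arm(series=[[[1, 0, -0.02, -0.01, 0, 0, 0], [1, 0, -0.01, 0, 0, 0, 0.4], [1, 0, 0, 0, 0, 0, 0.6]]])

```text
t: 9.9
tcp_pos: [0.5773, 0.065, 0.1904]
tool_rot: [0.655, 0.749, 0.085, -0.061]
contact_force: [-0.7, -0.3, 1.3]
gripper_width: 0.32
```

```bash
python3 turn.py 4 5
```

```text
t9.90 th=5.9 tilt=0.24deg d=-10.3mm lat=[0.5 0.3 0.1] Fax=1.4 Flat=0.7 Tax=0.030 w=0.320 j7=1.35 j3=-0.91
pos err tool mm [-0.27 -0.19  0.35] per row [-0.002 -0.001  0.002] rot per row [0.01 0.   0.8 ]
```

>>> move_arm(series=[[[1, 0, -0.01, 0.01, 0.02, 0, 0.7], [1, 0, 0, 0.01, 0.01, 0, 0.7], [1, 0, 0, 0.01, 0, 0, 0.7]]])

```text
t: 10.15
tcp_pos: [0.5773, 0.065, 0.1903]
tool_rot: [0.723, 0.682, 0.078, -0.069]
contact_force: [-0.8, -0.6, 3.9]
gripper_width: 0.316
```

```bash
python3 turn.py 4 5
```

```text
t10.15 th=16.9 tilt=0.14deg d=-10.5mm lat=[0.4 0.2 0.1] Fax=4.0 Flat=0.8 Tax=0.062 w=0.316 j7=1.19 j3=-0.86
pos err tool mm [-0.29 -0.17  0.4 ] per row [-0.002 -0.001  0.003] rot per row [ 0.006 -0.     0.8  ]
```

>>> move_arm(series=[[[1, 0, -0.01, 0.005, 0.01, 0, 0.8], [1, 0, 0, 0.005, 0.01, 0, 0.8], [1, 0, 0, 0.005, 0, 0, 0.8], [1, 0, 0, 0.005, 0, 0, 0.8]]])

```text
t: 10.48
tcp_pos: [0.5772, 0.0647, 0.1898]
tool_rot: [0.815, 0.57, 0.066, -0.08]
contact_force: [-1.2, -1.2, 2.4]
gripper_width: 0.317
```

```bash
python3 turn.py 4 5
```

```text
t10.48 th=33.6 tilt=0.13deg d=-10.9mm lat=[ 0.2 -0.3 -0.1] Fax=2.6 Flat=1.4 Tax=0.097 w=0.317 j7=0.94 j3=-0.79
pos err tool mm [ 0.15 -0.15  0.43] per row [ 0.001 -0.001  0.003] rot per row [0.005 0.001 0.8  ]
```

>>> move_arm(series=[[[1, 0.005, -0.005, 0.005, 0.01, 0, 0.8], [1, 0, 0, 0.005, 0, 0, 0.8], [1, 0, 0, 0.005, 0, 0, 0.8], [1, 0, 0, 0.005, 0, 0, 0.8]]])

```text
t: 10.82
tcp_pos: [0.5771, 0.0644, 0.1894]
tool_rot: [0.889, 0.445, 0.053, -0.088]
contact_force: [-1.4, -0.8, 3.1]
gripper_width: 0.32
```

```bash
python3 turn.py 4 5
```

```text
t10.82 th=50.4 tilt=0.19deg d=-11.2mm lat=[ 0.  -0.8 -0.2] Fax=3.2 Flat=1.4 Tax=0.088 w=0.320 j7=0.69 j3=-0.71
pos err tool mm [ 0.51 -0.27  0.46] per row [ 0.003 -0.002  0.003] rot per row [0.007 0.003 0.8  ]
```

>>> move_arm(series=[[[1, 0.01, -0.005, 0.005, 0.02, 0.01, 0.8], [1, 0.005, 0, 0.005, 0, 0, 0.8], [1, 0, 0, 0.005, 0, 0, 0.8], [1, 0, 0, 0.005, 0, 0, 0.8]]])

```text
t: 11.15
tcp_pos: [0.5768, 0.0641, 0.1889]
tool_rot: [0.945, 0.311, 0.039, -0.095]
contact_force: [-1.2, -0.8, 2.3]
gripper_width: 0.317
```

```bash
python3 turn.py 4 5;python3 - <<'E'
from h import *
im=grab("side","s10");crop(im,205,80,45,50,12,"s10t")
E
```

```text
t11.15 th=67.1 tilt=0.20deg d=-11.6mm lat=[-0.4 -1.3 -0.3] Fax=2.4 Flat=1.2 Tax=0.129 w=0.317 j7=0.43 j3=-0.64
pos err tool mm [ 0.88 -0.54  0.45] per row [ 0.006 -0.004  0.003] rot per row [0.007 0.004 0.8  ]
```

View pics/s10t.png

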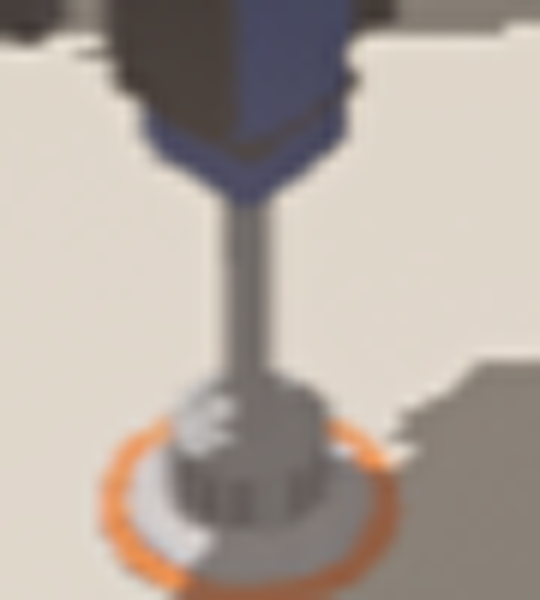

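>>> move_arm(series=[[[1, 0.01, -0.005, 0, 0.02, 0.01, 0], [1, 0, 0, 0, 0, 0, 0]]])

```text
t: 11.37
tcp_pos: [0.5768, 0.064, 0.1889]
tool_rot: [0.945, 0.312, 0.039, -0.095]
contact_force: [-0.8, -1.2, 2.9]
gripper_width: 0.317
```

```bash
python3 turn.py 4 5;python3 -c "
from h import *
s=st();print(s['wrist_torque'],s['contact_force'])"
```

```text
t11.37 th=67.1 tilt=0.18deg d=-11.6mm lat=[-0.4 -1.2 -0.3] Fax=3.1 Flat=1.0 Tax=0.082 w=0.317 j7=0.43 j3=-0.64
pos err tool mm [ 0.91 -0.57  0.43] per row [ 0.006 -0.004  0.003] rot per row [0.006 0.004 0.8  ]
[-0.22845184  0.15037017  0.11166997] [-0.8257719  -1.1799075   2.90905005]
```

>>> move_arm(series=[[[1, 0.005, -0.005, 0.005, 0.01, 0, 0.8], [1, 0.005, 0, 0.005, 0, 0, 0.8], [1, 0, 0, 0.005, 0, 0, 0.8], [1, 0, 0, 0.005, 0, 0, 0.8]]])

```text
t: 11.7
tcp_pos: [0.5765, 0.0638, 0.1885]
tool_rot: [0.979, 0.175, 0.025, -0.1]
contact_force: [-1.4, -1.5, 3.1]
gripper_width: 0.321
```

```bash
python3 turn.py 4 5
```

```text
t11.70 th=83.4 tilt=0.20deg d=-12.0mm lat=[-0.9 -1.5 -0.3] Fax=3.4 Flat=1.5 Tax=0.173 w=0.321 j7=0.18 j3=-0.58
pos err tool mm [ 1.05 -0.99  0.41] per row [ 0.007 -0.007  0.003] rot per row [0.004 0.007 0.8  ]
```

>>> move_arm(series=[[[1, 0.005, -0.005, 0.005, 0.01, 0, 0.8], [1, 0.005, 0, 0.005, 0, 0, 0.8], [1, 0, 0, 0.005, 0, 0, 0.8], [1, 0, 0, 0.005, 0, 0, 0.8]]])

```text
t: 12.03
tcp_pos: [0.5762, 0.0637, 0.1881]
tool_rot: [0.994, 0.033, 0.009, -0.103]
contact_force: [-1.5, -1.4, 3.5]
gripper_width: 0.318
```

```bash
python3 turn.py 4 5
```

```text
t12.03 th=99.8 tilt=0.28deg d=-12.4mm lat=[-1.4 -1.6 -0.4] Fax=3.7 Flat=1.6 Tax=0.094 w=0.318 j7=-0.07 j3=-0.51
pos err tool mm [ 1.1  -1.39  0.4 ] per row [ 0.007 -0.009  0.003] rot per row [0.005 0.01  0.8  ]
```

>>> move_arm(series=[[[1, 0, -0.01, 0.005, 0.01, 0.02, 0.8], [1, 0, -0.005, 0.005, 0, 0, 0.8], [1, 0, 0, 0.005, 0, 0, 0.8], [1, 0, 0, 0.005, 0, 0, 0.8]]])

```text
t: 12.37
tcp_pos: [0.5756, 0.0638, 0.1877]
tool_rot: [0.989, -0.11, -0.006, -0.103]
contact_force: [-2.3, -0.9, 2.8]
gripper_width: 0.317
```

```bash
python3 turn.py 4 5
```

```text
t12.37 th=116.2 tilt=0.26deg d=-12.7mm lat=[-1.9 -1.6 -0.4] Fax=3.0 Flat=2.3 Tax=0.066 w=0.317 j7=-0.33 j3=-0.45
pos err tool mm [ 1.18 -1.78  0.41] per row [ 0.008 -0.012  0.003] rot per row [0.007 0.008 0.8  ]
```

>>> move_arm(series=[[[1, 0, -0.01, 0.005, 0.01, 0.02, 0.7], [1, 0, -0.005, 0.005, 0, 0, 0.7], [1, 0, 0, 0.005, 0, 0, 0.7]]])

```text
t: 12.62
tcp_pos: [0.5752, 0.0639, 0.1875]
tool_rot: [0.974, -0.202, -0.015, -0.102]
contact_force: [-1.7, -0.8, 1.5]
gripper_width: 0.323
```

```bash
python3 turn.py 4 5
```

```text
t12.62 th=127.0 tilt=0.23deg d=-13.0mm lat=[-2.3 -1.5 -0.4] Fax=1.6 Flat=1.7 Tax=0.056 w=0.323 j7=-0.50 j3=-0.41
pos err tool mm [ 1.24 -2.03  0.4 ] per row [ 0.008 -0.014  0.003] rot per row [0.008 0.005 0.8  ]
```

>>> move_arm(series=[[[1, 0, -0.005, 0.005, 0.01, 0.01, 0.6], [1, 0, 0, 0.005, 0, 0, 0.6]]])

```text
t: 12.78
tcp_pos: [0.575, 0.064, 0.1874]
tool_rot: [0.962, -0.254, -0.02, -0.102]
contact_force: [-1.9, -0.8, 2.5]
gripper_width: 0.32
```

```bash
python3 turn.py 4 5
```

```text
t12.78 th=133.1 tilt=0.20deg d=-13.1mm lat=[-2.4 -1.4 -0.3] Fax=2.6 Flat=1.9 Tax=0.051 w=0.320 j7=-0.60 j3=-0.39
pos err tool mm [ 1.23 -2.2   0.39] per row [ 0.008 -0.015  0.003] rot per row [0.007 0.004 0.8  ]
```

>>> move_arm(series=[[[1, 0, -0.005, 0.005, 0.01, 0.01, 0.6], [1, 0, 0, 0.005, 0, 0, 0.6]]])

```text
t: 12.95
tcp_pos: [0.5748, 0.0642, 0.1872]
tool_rot: [0.947, -0.305, -0.026, -0.101]
contact_force: [-1.1, -0.4, 3.6]
gripper_width: 0.324
```

```bash
python3 turn.py 4 5
```

```text
t12.95 th=139.2 tilt=0.18deg d=-13.3mm lat=[-2.7 -1.3 -0.3] Fax=3.6 Flat=1.1 Tax=0.061 w=0.324 j7=-0.69 j3=-0.36
pos err tool mm [ 1.24 -2.39  0.39] per row [ 0.008 -0.016  0.003] rot per row [0.007 0.002 0.8  ]
```

>>> move_arm(series=[[[1, 0, -0.005, 0.005, 0.01, 0, 0.6], [1, 0, 0, 0.005, 0, 0, 0.6]]])

```text
t: 13.12
tcp_pos: [0.5747, 0.0643, 0.1871]
tool_rot: [0.929, -0.355, -0.031, -0.099]
contact_force: [-0.4, -1.1, 2.3]
gripper_width: 0.317
```

```bash
python3 turn.py 4 5
```

```text
t13.12 th=145.4 tilt=0.17deg d=-13.4mm lat=[-2.8 -1.1 -0.3] Fax=2.5 Flat=0.7 Tax=0.067 w=0.317 j7=-0.79 j3=-0.34
pos err tool mm [ 1.13 -2.5   0.41] per row [ 0.008 -0.017  0.003] rot per row [0.006 0.003 0.8  ]
```

>>> move_arm(series=[[[1, 0, -0.005, 0.005, 0.01, 0, 0.6], [1, 0, 0, 0.005, 0, 0, 0.6]]])

```text
t: 13.28
tcp_pos: [0.5745, 0.0644, 0.187]
tool_rot: [0.909, -0.404, -0.036, -0.098]
contact_force: [-1.4, -0.4, 3.5]
gripper_width: 0.318
```

```bash
python3 turn.py 4 5
```

```text
t13.28 th=151.5 tilt=0.17deg d=-13.5mm lat=[-2.9 -1.1 -0.3] Fax=3.5 Flat=1.4 Tax=0.071 w=0.318 j7=-0.89 j3=-0.32
pos err tool mm [ 0.99 -2.68  0.38] per row [ 0.007 -0.018  0.003] rot per row [0.006 0.003 0.8  ]
```

>>> move_arm(series=[[[1, 0, -0.005, 0.005, 0.01, 0, 0.5], [1, 0, 0, 0.005, 0, 0, 0.5]]])

```text
t: 13.45
tcp_pos: [0.5745, 0.0645, 0.1869]
tool_rot: [0.89, -0.443, -0.041, -0.096]
contact_force: [-1.5, -2.2, 3.6]
gripper_width: 0.319
```

```bash
python3 turn.py 4 5
```

```text
t13.45 th=156.5 tilt=0.17deg d=-13.6mm lat=[-3.  -0.9 -0.2] Fax=4.0 Flat=2.0 Tax=0.063 w=0.319 j7=-0.97 j3=-0.30
pos err tool mm [ 0.92 -2.74  0.39] per row [ 0.006 -0.018  0.003] rot per row [0.006 0.004 0.8  ]
```

>>> move_arm(series=[[[1, 0, -0.005, 0.005, 0.01, 0, 0.5], [1, 0, 0, 0.005, 0, 0, 0.5]]])

```text
t: 13.62
tcp_pos: [0.5744, 0.0646, 0.1868]
tool_rot: [0.87, -0.482, -0.045, -0.095]
contact_force: [-0.9, -0.9, 2.9]
gripper_width: 0.321
```

```bash
python3 turn.py 4 5
```

```text
t13.62 th=161.6 tilt=0.16deg d=-13.7mm lat=[-3.1 -0.8 -0.2] Fax=3.0 Flat=0.9 Tax=0.071 w=0.321 j7=-1.05 j3=-0.28
pos err tool mm [ 0.75 -2.86  0.41] per row [ 0.005 -0.019  0.003] rot per row [0.005 0.004 0.8  ]
```

>>> move_arm(series=[[[1, 0, -0.005, 0.005, 0.01, 0, 0.4], [1, 0, 0, 0.005, 0, 0, 0.4]]])

```text
t: 13.78
tcp_pos: [0.5743, 0.0647, 0.1868]
tool_rot: [0.852, -0.512, -0.048, -0.093]
contact_force: [-1.5, -0.7, 3.4]
gripper_width: 0.316
```

```bash
python3 turn.py 4 5
```

```text
t13.78 th=165.6 tilt=0.17deg d=-13.8mm lat=[-3.2 -0.7 -0.2] Fax=3.5 Flat=1.4 Tax=0.114 w=0.316 j7=-1.11 j3=-0.27
pos err tool mm [ 0.68 -2.98  0.4 ] per row [ 0.005 -0.02   0.003] rot per row [0.005 0.004 0.8  ]
```

>>> move_arm(series=[[[1, 0, -0.005, 0.005, 0.01, 0, 0.4], [1, 0, 0, 0.005, 0, 0, 0.4]]])

```text
t: 13.95
tcp_pos: [0.5742, 0.0648, 0.1867]
tool_rot: [0.834, -0.542, -0.052, -0.092]
contact_force: [-1.2, -1.2, 3.9]
gripper_width: 0.322
```

```bash
python3 turn.py 4 5
```

```text
t13.95 th=169.6 tilt=0.17deg d=-13.9mm lat=[-3.3 -0.6 -0.2] Fax=4.0 Flat=1.2 Tax=0.067 w=0.322 j7=-1.18 j3=-0.25
pos err tool mm [ 0.59 -3.05  0.39] per row [ 0.004 -0.02   0.003] rot per row [0.005 0.005 0.8  ]
```

>>> move_arm(series=[[[1, 0, -0.005, 0.005, 0.01, 0, 0.4], [1, 0, 0, 0.005, 0, 0, 0.4]]])

```text
t: 14.12
tcp_pos: [0.5741, 0.0649, 0.1866]
tool_rot: [0.814, -0.571, -0.055, -0.09]
contact_force: [-2.0, 0.4, 4.2]
gripper_width: 0.322
```

```bash
python3 turn.py 4 5
```

```text
t14.12 th=173.6 tilt=0.17deg d=-14.1mm lat=[-3.3 -0.5 -0.1] Fax=4.0 Flat=2.3 Tax=0.015 w=0.322 j7=-1.24 j3=-0.24
pos err tool mm [ 0.47 -3.12  0.36] per row [ 0.003 -0.021  0.002] rot per row [0.005 0.005 0.8  ]
```

>>> move_arm(series=[[[1, 0, -0.005, 0.005, 0.01, 0, 0.4], [1, 0, 0, 0.005, 0, 0, 0.4]]])

```text
t: 14.28
tcp_pos: [0.574, 0.065, 0.1865]
tool_rot: [0.794, -0.599, -0.058, -0.088]
contact_force: [-2.4, -0.6, 2.9]
gripper_width: 0.323
```

```bash
python3 turn.py 4 5
```

```text
t14.28 th=177.6 tilt=0.17deg d=-14.1mm lat=[-3.4 -0.3 -0.1] Fax=3.0 Flat=2.3 Tax=0.076 w=0.323 j7=-1.30 j3=-0.23
pos err tool mm [ 0.36 -3.18  0.39] per row [ 0.002 -0.021  0.003] rot per row [0.005 0.005 0.8  ]
```

>>> move_arm(series=[[[1, 0, -0.005, 0.005, 0.01, 0, 0.4], [1, 0, 0, 0.005, 0, 0, 0.4]]])

```text
t: 14.45
tcp_pos: [0.574, 0.0651, 0.1865]
tool_rot: [0.773, -0.626, -0.061, -0.086]
contact_force: [-1.8, -1.1, 2.9]
gripper_width: 0.319
```

```bash
python3 turn.py 4 5
```

```text
t14.45 th=181.6 tilt=0.17deg d=-14.2mm lat=[-3.4 -0.2 -0.1] Fax=3.1 Flat=1.8 Tax=0.089 w=0.319 j7=-1.37 j3=-0.21
pos err tool mm [ 0.25 -3.21  0.4 ] per row [ 0.002 -0.021  0.003] rot per row [0.004 0.005 0.8  ]
```

>>> move_arm(series=[[[1, 0, -0.005, 0.005, 0.01, 0, 0.4]]])

```text
t: 14.53
tcp_pos: [0.574, 0.0652, 0.1864]
tool_rot: [0.762, -0.639, -0.062, -0.085]
contact_force: [-2.0, -2.1, 2.7]
gripper_width: 0.32
```

```bash
python3 turn.py 4 5
```

```text
t14.53 th=183.6 tilt=0.16deg d=-14.3mm lat=[-3.3 -0.1 -0.1] Fax=3.1 Flat=2.4 Tax=0.045 w=0.320 j7=-1.40 j3=-0.21
pos err tool mm [ 0.22 -3.2   0.39] per row [ 0.001 -0.021  0.003] rot per row [0.004 0.005 0.8  ]
```

>>> move_arm(series=[[[1, 0, -0.005, 0.005, 0.01, 0, 0.4]]])

```text
t: 14.62
tcp_pos: [0.574, 0.0653, 0.1864]
tool_rot: [0.75, -0.653, -0.064, -0.084]
contact_force: [-1.5, -1.4, 4.3]
gripper_width: 0.319
```

```bash
python3 turn.py 4 5
```

```text
t14.62 th=185.6 tilt=0.16deg d=-14.3mm lat=[-3.4 -0.1 -0.1] Fax=4.5 Flat=1.5 Tax=0.055 w=0.319 j7=-1.43 j3=-0.20
pos err tool mm [ 0.16 -3.26  0.38] per row [ 0.001 -0.022  0.003] rot per row [0.003 0.006 0.8  ]
```

>>> move_arm(series=[[[1, 0, -0.005, 0.005, 0.01, 0, 0.4], [1, 0, 0, 0.005, 0, 0, 0.4]]])

```text
t: 14.78
tcp_pos: [0.5739, 0.0654, 0.1864]
tool_rot: [0.727, -0.678, -0.067, -0.082]
contact_force: [-1.2, -1.2, 3.3]
gripper_width: 0.321
```

```bash
python3 turn.py 4 5
```

```text
t14.78 th=189.6 tilt=0.16deg d=-14.4mm lat=[-3.4  0.  -0. ] Fax=3.5 Flat=1.3 Tax=0.051 w=0.321 j7=-1.50 j3=-0.18
pos err tool mm [ 0.02 -3.32  0.42] per row [ 0.    -0.022  0.003] rot per row [0.003 0.006 0.8  ]
```

>>> move_arm(series=[[[1, 0, -0.005, 0.005, 0.01, 0, 0.4]]])

```text
t: 14.87
tcp_pos: [0.5739, 0.0655, 0.1863]
tool_rot: [0.715, -0.691, -0.068, -0.081]
contact_force: [-1.8, -1.7, 3.8]
gripper_width: 0.321
```

```bash
python3 turn.py 4 5
```

```text
t14.87 th=191.6 tilt=0.16deg d=-14.4mm lat=[-3.4  0.1 -0. ] Fax=4.1 Flat=1.9 Tax=0.028 w=0.321 j7=-1.53 j3=-0.18
pos err tool mm [-0.   -3.32  0.38] per row [-0.    -0.022  0.003] rot per row [0.002 0.006 0.8  ]
```

>>> move_arm(series=[[[1, 0, -0.005, 0.005, 0.01, 0, 0.4]]])

```text
t: 14.95
tcp_pos: [0.5739, 0.0655, 0.1863]
tool_rot: [-0.703, 0.703, 0.069, 0.08]
contact_force: [-1.7, -0.3, 5.0]
gripper_width: 0.323
```

```bash
python3 turn.py 4 5;python3 - <<'E'
from h import *
im=grab("side","s11");crop(im,205,80,45,50,12,"s11t")
E
```

```text
t14.95 th=193.6 tilt=0.15deg d=-14.5mm lat=[-3.3  0.1 -0. ] Fax=5.0 Flat=1.8 Tax=0.088 w=0.323 j7=-1.56 j3=-0.17
pos err tool mm [-0.1  -3.32  0.41] per row [-0.001 -0.022  0.003] rot per row [0.002 0.006 0.8  ]
```

View pics/s11t.png

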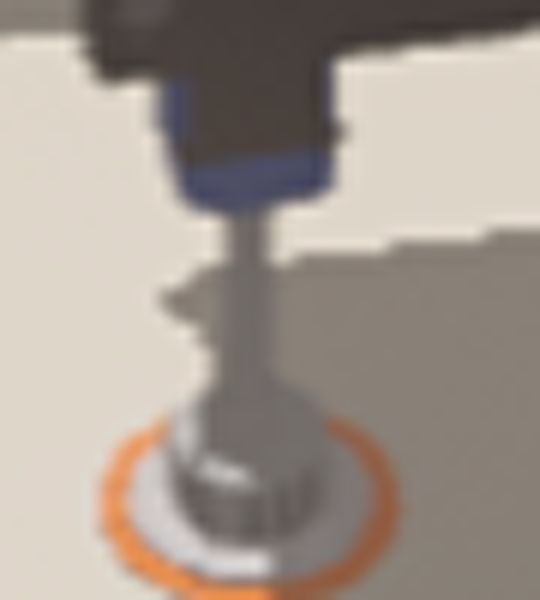

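>>> move_arm(series=[[[1, 0, 0, 0.004, 0, 0, 0.4]]])

```text
t: 15.08
tcp_pos: [0.5739, 0.0656, 0.1863]
tool_rot: [-0.691, 0.715, 0.071, 0.079]
contact_force: [-1.5, -2.2, 3.6]
gripper_width: 0.318
```

```bash
python3 turn.py 4 5
```

```text
t15.08 th=195.6 tilt=0.15deg d=-14.4mm lat=[-3.4  0.3  0. ] Fax=4.0 Flat=2.0 Tax=0.108 w=0.318 j7=-1.59 j3=-0.16
pos err tool mm [-0.08 -3.34  0.47] per row [-0.001 -0.022  0.003] rot per row [0.002 0.006 0.8  ]
```

>>> move_arm(series=[[[1, 0, 0, 0.004, 0, 0, 0.4]]])

```text
t: 15.17
tcp_pos: [0.5739, 0.0657, 0.1864]
tool_rot: [-0.679, 0.727, 0.072, 0.078]
contact_force: [-1.4, -0.8, 3.9]
gripper_width: 0.316
```

```bash
python3 turn.py 4 5
```

```text
t15.17 th=197.5 tilt=0.15deg d=-14.4mm lat=[-3.4  0.3  0. ] Fax=4.0 Flat=1.4 Tax=0.186 w=0.316 j7=-1.62 j3=-0.16
pos err tool mm [-0.13 -3.34  0.52] per row [-0.001 -0.022  0.003] rot per row [0.002 0.006 0.8  ]
```

>>> move_arm(series=[[[1, 0, 0, 0.004, 0, 0, 0.4]]])

```text
t: 15.25
tcp_pos: [0.5739, 0.0658, 0.1864]
tool_rot: [-0.666, 0.738, 0.073, 0.076]
contact_force: [-1.2, -1.4, 4.1]
gripper_width: 0.317
```

```bash
python3 turn.py 4 5
```

```text
t15.25 th=199.5 tilt=0.15deg d=-14.4mm lat=[-3.4  0.4  0. ] Fax=4.4 Flat=1.2 Tax=0.196 w=0.317 j7=-1.66 j3=-0.15
pos err tool mm [-0.17 -3.34  0.57] per row [-0.001 -0.022  0.004] rot per row [0.002 0.005 0.8  ]
```

>>> move_arm(series=[[[1, 0, 0, 0, 0, 0, -0.5], [1, 0, 0, 0, 0, 0, -0.5], [1, 0, 0, 0, 0, 0, -0.3]]])

```text
t: 15.5
tcp_pos: [0.5738, 0.0656, 0.1864]
tool_rot: [0.71, -0.696, -0.068, -0.08]
contact_force: [-0.8, -0.7, 2.4]
gripper_width: 0.317
```

```bash
python3 turn.py 0 1
```

```text
t15.50 th=192.4 tilt=0.10deg d=-14.4mm lat=[-3.4  0.2 -0. ] Fax=2.5 Flat=0.8 Tax=-0.020 w=0.317 j7=-1.54 j3=-0.17
pos err tool mm [ 0.08 -3.36 -0.02] per row [ 0.003 -0.112 -0.001] rot per row [0.005 0.02  0.   ]
```

>>> move_arm(series=[[[1, 0, 0, -0.1, 0, 0, 0], [1, 0, 0, -0.15, 0, 0, 0], [1, 0, 0, -0.15, 0, 0, 0]]])

```text
t: 15.75
tcp_pos: [0.5734, 0.0635, 0.1957]
tool_rot: [0.711, -0.695, -0.069, -0.08]
contact_force: [0.4, 0.8, -1.0]
gripper_width: 0.319
```

```bash
python3 turn.py 0 1
```

```text
t15.75 th=192.2 tilt=0.17deg d=-4.8mm lat=[-3.8  0.2 -0. ] Fax=-1.1 Flat=0.7 Tax=0.030 w=0.319 j7=-1.54 j3=-0.17
pos err tool mm [ 0.05 -3.65  9.55] per row [ 0.002 -0.122  0.318] rot per row [0.022 0.026 0.   ]
```

>>> move_arm(series=[[[1, 0, 0, -0.3, 0, 0, 0], [1, 0, 0, -0.5, 0, 0, 0], [1, 0, 0, -0.7, 0, 0, 0], [1, 0, 0, -0.4, 0, 0, 0]]])

```text
t: 16.08
tcp_pos: [0.5705, 0.0512, 0.253]
tool_rot: [0.712, -0.695, -0.071, -0.078]
contact_force: [0.8, 0.0, -1.7]
gripper_width: 0.321
```

```bash
python3 turn.py 0 1; python3 - <<'E'
from h import *
im=grab("side","s12");crop(im,180,40,90,100,6,"s12t")
E
```

```text
t16.08 th=192.2 tilt=0.53deg d=53.8mm lat=[-6.4 -0.1 -0.1] Fax=-1.7 Flat=0.9 Tax=0.021 w=0.321 j7=-1.54 j3=-0.17
pos err tool mm [ 0.   -6.21 68.17] per row [ 0.    -0.207  2.272] rot per row [0.103 0.028 0.   ]
```

View pics/s12t.png

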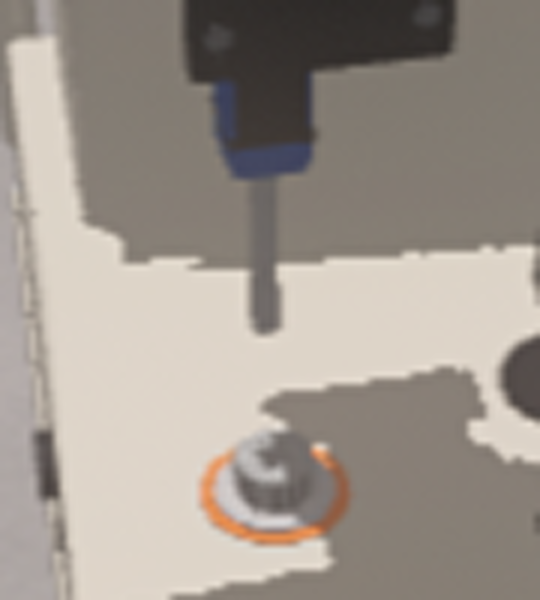

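```bash
cat > ret.py <<'E'
from plan import *
import sys
AX=np.array([.5963,-.3046]);YAW=-102
z=float(sys.argv[1]);st_=float(sys.argv[2])
ty=np.array([np.sin(np.radians(YAW)),-np.cos(np.radians(YAW))])
tgt=[*(AX+.0019*ty),z]
plan(tgt,tool_R(YAW),g=1,step=st_)
E
python3 ret.py .215 .9
python3 - <<'E'
from h import *
crop(cv2.imread("pics/t4.png"),325,155,40,40,12,"t4h")
E
```

```text
t16.13 N=14 d(mm)=[  22.7 -354.9  -40.1] rv=[ 0.5 12.1 13.3] yaw=-88.5 j=[ 0.09  0.28 -0.16  1.75 -0.19  1.09 -1.54]
F [0.67 0.13 0.07] T [-0.244 -0.151 -0.071] w 0.319
[[1, 0.847, -0.034, -0.083, 0.007, 0.173, 0.19], [1, 0.848, -0.048, -0.07, 0.007, 0.173, 0.19], [1, 0.848, -0.062, -0.057, 0.007, 0.173, 0.19], [1, 0.847, -0.076, -0.044, 0.007, 0.173, 0.19], [1, 0.847, -0.09, -0.032, 0.007, 0.173, 0.19]]
```

View pics/t4h.png

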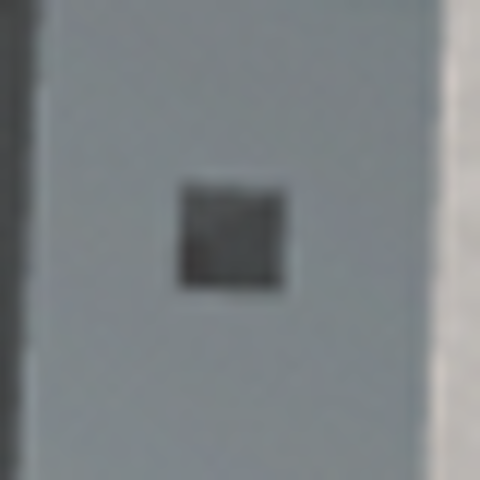

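```bash
python3 -c "
from h import *
print(atz('top',cz((233,237),325,155,12),.078))"
```

```text
[ 0.59782636 -0.30621071  0.078     ]
```

>>> move_arm(series=[[[1, 0.85, -0.03, -0.18, 0, 0.17, 0.19], [1, 0.85, -0.05, -0.12, 0, 0.17, 0.19], [1, 0.85, -0.06, -0.1, 0, 0.17, 0.19], [1, 0.85, -0.08, -0.04, 0, 0.17, 0.19], [1, 0.85, -0.09, -0.03, 0, 0.17, 0.19]]])

```text
t: 16.55
tcp_pos: [0.5802, -0.0807, 0.2479]
tool_rot: [-0.686, 0.725, 0.045, 0.05]
contact_force: [0.5, -0.0, -1.8]
gripper_width: 0.319
```

```bash
python3 ret.py .215 .9
```

```text
t16.55 N=9 d(mm)=[  14.3 -223.5  -32.9] rv=[0.4 7.7 8.8] yaw=-93.2 j=[ 0.2   0.31 -0.08  1.71 -0.12  1.13 -1.45]
F [ 0.5  -0.02 -1.75] T [-0.108  0.07  -0.015] w 0.319
[[1, 0.832, -0.099, 0.01, 0.009, 0.171, 0.195], [1, 0.83, -0.113, 0.023, 0.009, 0.171, 0.195], [1, 0.828, -0.127, 0.035, 0.009, 0.171, 0.195], [1, 0.825, -0.141, 0.048, 0.009, 0.171, 0.195], [1, 0.822, -0.155, 0.06, 0.009, 0.171, 0.195]]
```

>>> move_arm(series=[[[1, 0.85, -0.1, 0.0, 0, 0.17, 0.19], [1, 0.85, -0.11, 0.02, 0, 0.17, 0.19], [1, 0.85, -0.13, 0.03, 0, 0.17, 0.19], [1, 0.85, -0.14, 0.03, 0, 0.17, 0.19], [1, 0.8, -0.15, 0.03, 0, 0.17, 0.19]]])

```text
t: 16.97
tcp_pos: [0.5854, -0.2242, 0.2271]
tool_rot: [-0.651, 0.759, 0.021, 0.016]
contact_force: [0.6, 0.1, -1.0]
gripper_width: 0.32
```

```bash
sed -i 's/AX=np.array(.*\]);/AX=np.array([.5968,-.3052]);/' ret.py; python3 ret.py .215 .9
```

```text
t16.97 N=4 d(mm)=[  9.6 -80.6 -12.1] rv=[0.7 2.9 3.2] yaw=-98.8 j=[ 0.31  0.4   0.01  1.64 -0.06  1.13 -1.37]
F [ 0.56  0.13 -1.04] T [-0.034  0.003 -0.05 ] w 0.32
[[1, 0.656, -0.182, 0.065, 0.034, 0.146, 0.16], [1, 0.653, -0.191, 0.074, 0.034, 0.146, 0.16], [1, 0.649, -0.2, 0.083, 0.034, 0.146, 0.16], [1, 0.645, -0.209, 0.092, 0.034, 0.146, 0.16]]
```

>>> move_arm(series=[[[1, 0.66, -0.19, 0.05, 0.04, 0.15, 0.16], [1, 0.66, -0.19, 0.05, 0.03, 0.15, 0.16], [1, 0.64, -0.2, 0.05, 0.03, 0.15, 0.16], [1, 0.4, -0.15, 0.05, 0.03, 0.1, 0.1], [1, 0, 0, 0, 0, 0, 0]]])

```text
t: 17.38
tcp_pos: [0.5939, -0.3129, 0.2158]
tool_rot: [-0.626, 0.78, -0.001, -0.003]
contact_force: [-0.6, -0.3, -0.8]
gripper_width: 0.318
```

```bash
python3 ret.py .20 .5
```

```text
t17.38 N=2 d(mm)=[  1.1   8.1 -15.8] rv=[ 0.1 -0.4 -0.5] yaw=-102.5 j=[ 0.37  0.47  0.07  1.56 -0.03  1.12 -1.35]
F [-0.58 -0.32 -0.84] T [0.044 0.05  0.018] w 0.318
[[1, -0.138, 0.012, 0.262, 0.009, -0.037, -0.05], [1, -0.137, 0.011, 0.263, 0.009, -0.037, -0.05]]
```

>>> move_arm(series=[[[1, -0.25, -0.02, 0.15, 0, -0.08, -0.1], [1, -0.03, 0, 0.15, 0, 0, 0], [1, 0, 0, 0.05, 0, 0, 0], [1, 0, 0, 0, 0, 0, 0]]])

```text
t: 17.72
tcp_pos: [0.5977, -0.3001, 0.204]
tool_rot: [-0.631, 0.775, 0.002, 0.001]
contact_force: [-0.4, 0.9, -2.4]
gripper_width: 0.315
```

```bash
python3 ret.py .19 .5;python3 - <<'E'
from h import *
im=grab("side","s13");crop(im,250,150,80,120,5,"s13t")
s=st();r=R.from_quat(s["tool_rot"]).as_matrix();p=s["tcp_pos"]
tip=p+.0912*r[:,2]-.0019*r[:,1];k=proj("side",[tip,[.5978,-.3062,.078],[.5963,-.3046,.078]]);print(tip,k,(k-[250,150]+.5)*5)
crop(cv2.imread("pics/s4.png"),250,220,80,60,8,"s4h")
E
```

```text
t17.72 N=1 d(mm)=[ -2.8  -4.7 -14. ] rv=[0.1 0.3 0.3] yaw=-101.7 j=[ 0.37  0.47  0.06  1.57 -0.03  1.1  -1.34]
F [-0.35  0.9  -2.38] T [-0.004  0.034 -0.023] w 0.315
[[1, 0.173, 0.058, 0.465, 0.025, 0.057, 0.06]]
[ 0.59958849 -0.29976629  0.11289808] [[288.80315563 236.31171941]
 [287.80438045 255.58406329]
 [286.57057042 255.0027564 ]] [[196.51577814 434.05859705]
 [191.52190226 530.42031644]
 [185.35285211 527.51378198]]
```

View pics/s13t.png

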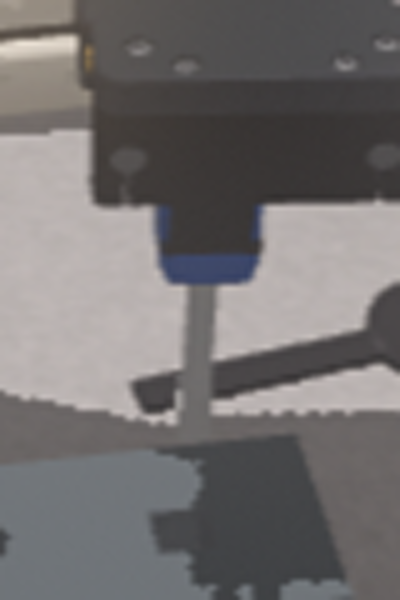

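View pics/s4h.png

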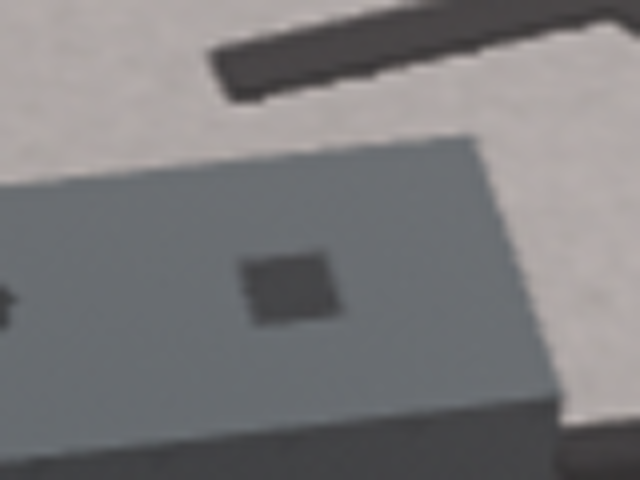

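>>> move_arm(series=[[[1, 0.16, 0.06, 0.05, 0.02, 0.05, 0.06], [1, 0, 0, 0.05, 0, 0, 0], [1, 0, 0, 0, 0, 0, 0]]])

```text
t: 18.02
tcp_pos: [0.5954, -0.3026, 0.2015]
tool_rot: [-0.63, 0.776, 0.0, 0.001]
contact_force: [0.4, -0.4, -1.5]
gripper_width: 0.322
```

```bash
python3 ret.py .175 .5
```

```text
t18.02 N=2 d(mm)=[ -0.5  -2.2 -26.5] rv=[-0.   0.1  0.2] yaw=-101.8 j=[ 0.37  0.47  0.06  1.58 -0.03  1.09 -1.34]
F [ 0.36 -0.37 -1.48] T [0.051 0.015 0.029] w 0.322
[[1, 0.038, 0.001, 0.442, -0.004, 0.005, 0.017], [1, 0.038, 0.0, 0.442, -0.004, 0.005, 0.017]]
```

>>> move_arm(series=[[[1, 0.02, 0, 0.2, 0, 0, 0], [1, 0.02, 0, 0.2, 0, 0, 0], [1, 0, 0, 0.1, 0, 0, 0], [1, 0, 0, 0, 0, 0, 0]]])

```text
t: 18.35
tcp_pos: [0.5951, -0.304, 0.1855]
tool_rot: [-0.63, 0.776, -0.0, 0.001]
contact_force: [-0.1, 0.6, -0.9]
gripper_width: 0.32
```

```bash
python3 ret.py .165 .5
```

```text
t18.35 N=2 d(mm)=[ -0.2  -0.8 -20.5] rv=[-0.1  0.   0.2] yaw=-101.8 j=[ 0.37  0.49  0.06  1.6  -0.03  1.06 -1.34]
F [-0.14  0.65 -0.89] T [0.077 0.037 0.013] w 0.32
[[1, 0.014, 0.0, 0.341, -0.009, 0.004, 0.016], [1, 0.014, 0.0, 0.341, -0.009, 0.004, 0.016]]
```

Tip is about 94 mm up and over the hole, so I'm lowering it through.

>>> move_arm(series=[[[1, 0.01, 0, 0.2, 0, 0, 0.02], [1, 0.01, 0, 0.2, 0, 0, 0], [1, 0, 0, 0.1, 0, 0, 0], [1, 0, 0, 0, 0, 0, 0]]])

```text
t: 18.68
tcp_pos: [0.5947, -0.3048, 0.1682]
tool_rot: [-0.629, 0.777, 0.0, 0.0]
contact_force: [-0.4, 0.0, -0.7]
gripper_width: 0.319
```

```bash
python3 ret.py .155 .5; python3 - <<'E'
from h import *
im=grab("side","s14");crop(im,250,180,80,100,6,"s14t")
E
```

```text
t18.68 N=1 d(mm)=[  0.3  -0.  -13.2] rv=[-0.  0.  0.] yaw=-102.0 j=[ 0.37  0.5   0.06  1.61 -0.03  1.03 -1.34]
F [-0.38  0.04 -0.67] T [0.059 0.022 0.05 ] w 0.319
[[1, -0.0, -0.009, 0.439, -0.005, 0.01, 0.005]]
```

View pics/s14t.png

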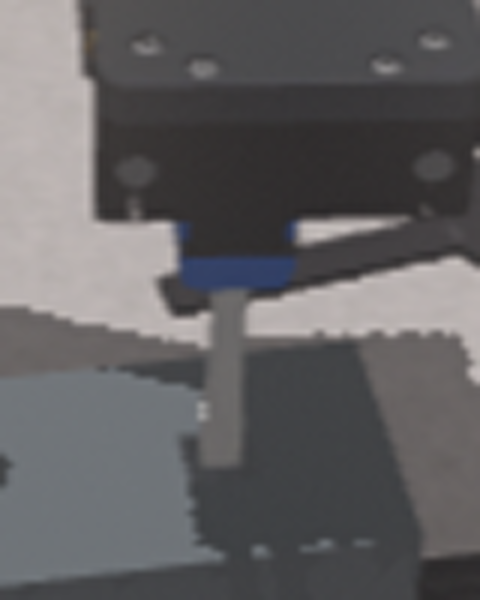

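>>> move_arm(series=[[[1, 0, 0.01, 0.1, 0, 0, 0], [1, 0, 0, 0.1, 0, 0, 0], [1, 0, 0, 0.1, 0, 0, 0]]])

```text
t: 18.98
tcp_pos: [0.5952, -0.305, 0.1598]
tool_rot: [-0.63, 0.777, -0.001, 0.001]
contact_force: [0.2, 0.3, -0.6]
gripper_width: 0.319
```

```bash
python3 ret.py .13 .5
```

```text
t18.98 N=2 d(mm)=[ -0.3   0.2 -29.8] rv=[-0.2  0.   0. ] yaw=-102.0 j=[ 0.37  0.51  0.06  1.62 -0.03  1.01 -1.34]
F [ 0.17  0.28 -0.65] T [ 0.044  0.032 -0.031] w 0.319
[[1, -0.003, 0.007, 0.496, -0.016, 0.002, 0.003], [1, -0.003, 0.006, 0.497, -0.016, 0.002, 0.003]]
```

No contact at about 9 mm into the hole, so I'll continue.

>>> move_arm(series=[[[1, 0, 0, 0.2, -0.02, 0, 0], [1, 0, 0, 0.2, -0.01, 0, 0], [1, 0, 0, 0.2, 0, 0, 0], [1, 0, 0, 0.2, 0, 0, 0]]])

```text
t: 19.32
tcp_pos: [0.5958, -0.3052, 0.1344]
tool_rot: [-0.63, 0.777, -0.001, 0.001]
contact_force: [0.7, 0.0, -0.6]
gripper_width: 0.324
```

```bash
python3 ret.py .11 .5
```

```text
t19.32 N=2 d(mm)=[ -0.8   0.4 -24.4] rv=[-0.1  0.   0. ] yaw=-102.0 j=[ 0.37  0.54  0.05  1.64 -0.03  0.96 -1.34]
F [ 0.73  0.   -0.61] T [ 0.099  0.023 -0.005] w 0.324
[[1, -0.004, 0.016, 0.406, -0.01, 0.0, 0.003], [1, -0.004, 0.015, 0.406, -0.01, 0.0, 0.003]]
```

>>> move_arm(series=[[[1, 0, 0, 0.2, 0, 0, 0], [1, 0, 0, 0.2, 0, 0, 0], [1, 0, 0, 0.2, 0, 0, 0], [1, 0, 0, 0.1, 0, 0, 0]]])

```text
t: 19.65
tcp_pos: [0.595, -0.3048, 0.1094]
tool_rot: [-0.63, 0.777, 0.0, -0.0]
contact_force: [0.1, 0.0, -1.6]
gripper_width: 0.32
```

```bash
python3 ret.py .10 .5
```

```text
t19.65 N=1 d(mm)=[-0.   0.  -9.4] rv=[0. 0. 0.] yaw=-102.0 j=[ 0.37  0.56  0.05  1.66 -0.04  0.92 -1.34]
F [ 0.09  0.04 -1.64] T [ 0.032  0.017 -0.023] w 0.32
[[1, -0.0, 0.001, 0.314, 0.009, 0.006, 0.007]]
```

>>> move_arm(series=[[[1, 0, 0, 0.12, 0, 0, 0], [1, 0, 0, 0.08, 0, 0, 0], [1, 0, 0, 0.03, 0, 0, 0], [1, 0, 0, 0, 0, 0, 0]]])

```text
t: 19.98
tcp_pos: [0.5946, -0.3046, 0.1005]
tool_rot: [-0.63, 0.777, 0.001, -0.0]
contact_force: [0.1, 0.5, -2.3]
gripper_width: 0.316
```

```bash
python3 ret.py .0992 .5
```

```text
t19.98 N=1 d(mm)=[ 0.4 -0.2 -1.3] rv=[0.1 0.1 0. ] yaw=-102.0 j=[ 0.38  0.57  0.05  1.67 -0.04  0.91 -1.34]
F [ 0.06  0.48 -2.33] T [ 0.022  0.006 -0.034] w 0.316
[[1, 0.004, -0.014, 0.043, 0.028, 0.011, 0.007]]
```

>>> move_arm(series=[[[1, 0, -0.01, 0.04, 0.02, 0.01, 0], [1, 0, 0, 0, 0, 0, 0]]])

```text
t: 20.15
tcp_pos: [0.5952, -0.3049, 0.0996]
tool_rot: [-0.63, 0.777, -0.0, -0.0]
contact_force: [-0.1, 0.2, -1.4]
gripper_width: 0.319
```

```bash
python3 ret.py .0992 .5
```

```text
t20.15 N=1 d(mm)=[-0.2  0.  -0.4] rv=[-0. -0.  0.] yaw=-102.0 j=[ 0.37  0.57  0.05  1.67 -0.04  0.9  -1.34]
F [-0.07  0.24 -1.41] T [0.032 0.023 0.029] w 0.319
[[1, 0.0, 0.008, 0.015, -0.004, -0.003, 0.006]]
```

>>> move_arm(series=[[[1, 0, 0, 0.03, 0, 0, 0]]])

```text
t: 20.23
tcp_pos: [0.5955, -0.305, 0.0992]
tool_rot: [-0.63, 0.777, -0.001, 0.0]
contact_force: [0.1, 0.1, -0.8]
gripper_width: 0.317
```

>>> move_arm(series=[[[1, 0, 0, 0.03, 0, 0, 0]]])

```text
t: 20.32
tcp_pos: [0.5956, -0.305, 0.0992]
tool_rot: [-0.63, 0.777, -0.001, 0.0]
contact_force: [-2.9, 1.2, 6.3]
gripper_width: 0.323
```

Handle has seated on the stand: z is 0.0992, the same as at pickup, with 6 N of contact. Releasing now.

>>> move_arm(series=[[[1, 0, 0, -0.01, 0, 0, 0], [0.2, 0, 0, 0, 0, 0, 0], [0.0, 0, 0, 0, 0, 0, 0], [-0.5, 0, 0, 0, 0, 0, 0], [-0.7, 0, 0, 0, 0, 0, 0]]])

```text
t: 20.73
tcp_pos: [0.5966, -0.3056, 0.1005]
tool_rot: [-0.629, 0.777, -0.002, 0.001]
contact_force: [-0.6, 0.6, 1.0]
gripper_width: 0.539
```

>>> move_arm(series=[[[-0.9, 0, 0, 0, 0, 0, 0], [-0.9, 0, 0, 0, 0, 0, 0], [-0.9, 0, 0, 0, 0, 0, 0]]])

```text
t: 20.98
tcp_pos: [0.5968, -0.3056, 0.1005]
tool_rot: [-0.63, 0.777, -0.002, 0.001]
contact_force: [-0.2, -0.4, -0.4]
gripper_width: 0.764
```

```bash
python3 ret.py .0992 .5;  python3 - <<'E'
from h import *
im=grab("side","s15");crop(im,230,150,120,130,5,"s15t")
E
```

```text
t20.98 N=1 d(mm)=[-1.9  0.8 -1.3] rv=[-0.3 -0.1  0. ] yaw=-102.0 j=[ 0.37  0.57  0.05  1.67 -0.04  0.9  -1.34]
F [-0.24 -0.35 -0.36] T [ 0.04   0.063 -0.03 ] w 0.764
[[1, -0.012, 0.067, 0.044, -0.058, -0.014, 0.007]]
```

View pics/s15t.png

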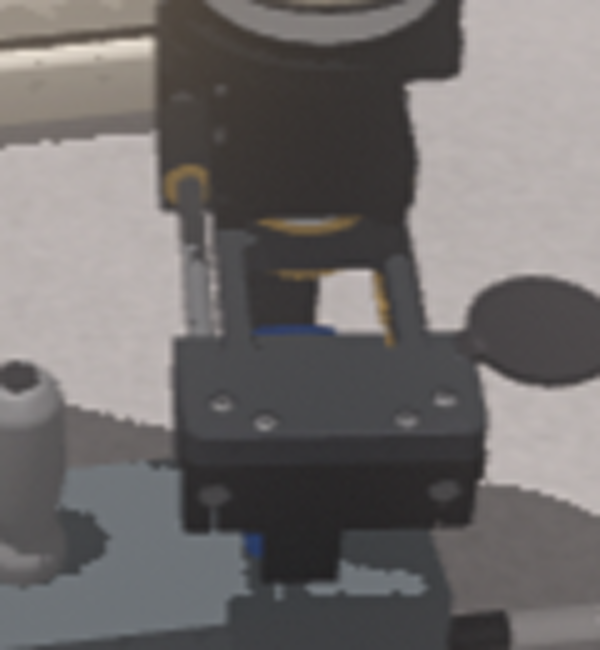

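Fingers are opening and the driver is standing. I'll raise straight up, slowly.

>>> move_arm(series=[[[-1, 0, 0.03, -0.1, -0.03, 0, 0], [-1, 0, 0, -0.2, 0, 0, 0], [-1, 0, 0, -0.4, 0, 0, 0], [-1, 0, 0, -0.5, 0, 0, 0], [-1, 0, 0, -0.5, 0, 0, 0]]])

```text
t: 21.45
tcp_pos: [0.5936, -0.3043, 0.1516]
tool_rot: [-0.63, 0.777, 0.002, -0.002]
contact_force: [0.3, -0.5, -0.7]
gripper_width: 0.996
```

```bash
python3 ret.py .25 .8
```

```text
t21.45 N=5 d(mm)=[ 1.4 -0.5 98.4] rv=[0.3 0.  0. ] yaw=-102.0 j=[ 0.37  0.52  0.06  1.63 -0.03  1.   -1.34]
F [ 0.34 -0.46 -0.66] T [ 0.048 -0.032 -0.055] w 0.996
[[1, 0.001, -0.006, -0.656, 0.012, 0.001, 0.001], [1, 0.001, -0.007, -0.656, 0.012, 0.001, 0.001], [1, 0.001, -0.008, -0.656, 0.012, 0.001, 0.001], [1, 0.001, -0.008, -0.656, 0.012, 0.001, 0.001], [1, 0.001, -0.009, -0.656, 0.012, 0.001, 0.001]]
```

>>> move_arm(series=[[[-1, 0, 0, -0.7, 0, 0, 0], [-1, 0, 0, -0.8, 0, 0, 0], [-1, 0, 0, -0.8, 0, 0, 0], [-1, 0, 0, -0.8, 0, 0, 0], [-1, 0, 0, -0.5, 0, 0, 0]]])

```text
t: 21.87
tcp_pos: [0.5937, -0.3043, 0.2704]
tool_rot: [-0.629, 0.777, 0.001, -0.001]
contact_force: [0.3, -0.2, 1.6]
gripper_width: 1.005
```

>>> move_arm(series=[[[-1, 0.3, 0.9, 0, 0, 0, 0], [-1, 0.3, 0.9, 0, 0, 0, 0], [-1, 0.3, 0.9, 0, 0, 0, 0], [-1, 0.3, 0.9, 0, 0, 0, 0], [-1, 0.3, 0.9, 0, 0, 0, 0]]])

```text
t: 22.28
tcp_pos: [0.4572, -0.3194, 0.2818]
tool_rot: [-0.633, 0.774, -0.009, 0.005]
contact_force: [-0.2, -1.0, 0.7]
gripper_width: 0.999
```

```bash
python3 ret.py .25 .8; python3 - <<'E'
from h import *
im=grab("side","s16");im2=grab("top","t16")
crop(im2,312,145,55,140,4,"t16c");crop(im,145,205,185,115,4,"s16c")
E
```

```text
t22.28 N=6 d(mm)=[137.7  14.6 -31.8] rv=[-1.2 -0.2  0.6] yaw=-101.4 j=[ 0.47  0.22  0.09  1.76 -0.02  1.15 -1.21]
F [-0.24 -0.98  0.68] T [ 0.057  0.095 -0.001] w 0.999
[[1, -0.231, -0.73, 0.191, -0.04, -0.006, 0.02], [1, -0.232, -0.73, 0.189, -0.04, -0.006, 0.02], [1, -0.234, -0.731, 0.186, -0.04, -0.006, 0.02], [1, -0.235, -0.731, 0.184, -0.04, -0.006, 0.02], [1, -0.236, -0.731, 0.181, -0.04, -0.006, 0.02]]
```

View pics/s16.png

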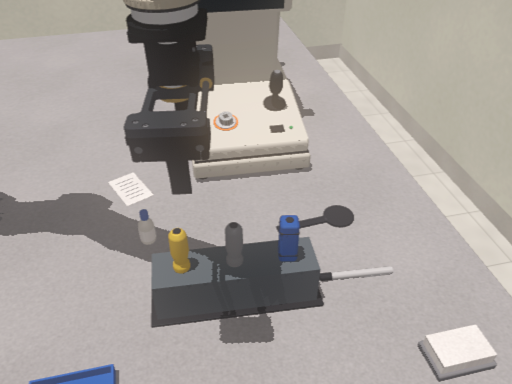

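View pics/t16.png

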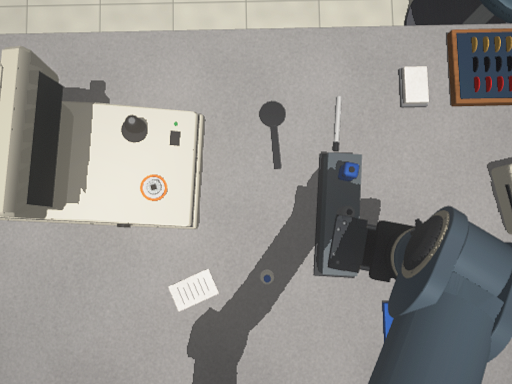

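View pics/s16c.png

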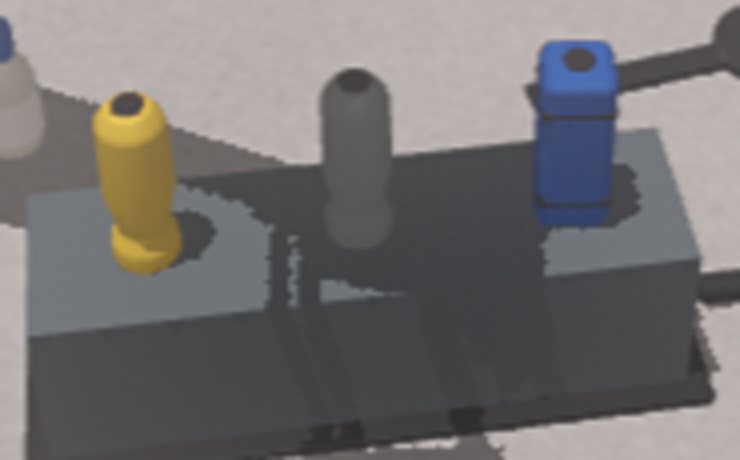

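```bash
python3 - <<'E'
from h import *
a=cv2.imread("pics/t16.png")[165:210,130:180];b=cv2.imread("pics/side0.png")[100:140,205:250];c=cv2.imread("pics/s16.png")[100:140,205:250]
f=lambda i:cv2.resize(i,(260,260),interpolation=cv2.INTER_CUBIC)
cv2.imwrite("pics/fin.png",np.hstack([f(a),f(b),f(c)]))
E
```

```text
(no output)
```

View pics/fin.png

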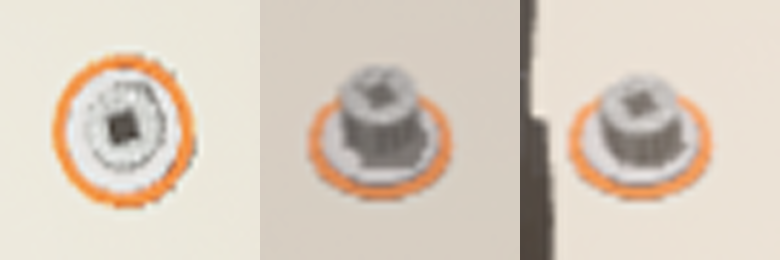

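```bash
python3 -c "
from workcell import status,ticket
print(status.get_state()['qvel'].round(3)); print(ticket.sign_off())"
```

```text
[-0.027  0.049 -0.048 -0.064 -0.03  -0.031 -0.024]
the job is handed in; nothing more can be done
None
```

The lock screw is turned home and tight, and the blue driver is back in its own hole. I handed the job in at about 22 s of the 69 s allowed; no verdict was reported.

**Seating:** The driver bottomed in the recess before any turning, with the highest force reading about 12 N. By my own position estimate the tip was about 10.5 mm down.

**Turning:** I turned clockwise about 190° with the driver within 0.3° of the screw's axis. The driver sank about 4.1 mm, which puts the screw near -0.5 mm at the start. It then stopped sinking and the twist climbed to 0.11, 0.19 and 0.20 N m. I stopped there, eased back until the twist was near zero, and withdrew along the axis.

**Return:** The handle seated at the same height as at pickup, and I released it there. It went back half a turn round from how it came out, which the square hole allows.

**Last checks:** In the final pictures:
- The screw head sits about 3.8 mm lower than at the start.
- The blue driver is upright within about 2 mm of its old place.
- The other drivers, bottle, paddle and penlight look unmoved.
- The gripper is clear of everything.

**What disagreed or was less certain:**
- The handle sat about 2 mm off-centre in the grip, so the tool circled slightly while turning. Side forces stayed near 2 N.
- The twist reading was noisy, by 0.03 to 0.05 N m and once about 0.1, and it read 0.17 once mid-turn. I judged "tight" from the stopped descent together with the rising twist.
- The two cameras disagreed by 2–3 mm in x.

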